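Put away the woodblock carver's blocks and tools

TASK

Clear the carver's bench: draw back the rack's sliding stop, stand all the printing blocks in the rack in one upright row against the fixed end wall, and push the stop up so that the row is snug with no gaps. Press every carving tool on the bench fully down into its own matching foam pocket, and leave the other things on the bench where they are.

Things in the scene. Friction and masses are not known exactly. Their poses are not given: they have to be found in the camera images.
- block1: Small carved pear-wood printing block, plain pale wood with black inked lines on its two large faces; all blocks are alike (some may be absent). 60 mm wide (its x), 26 mm thick (its y), 78 mm tall (its z), about 0.1 kg. It begins standing on end on the bench. Origin: centre of its underside.
- block2: Small carved pear-wood printing block, plain pale wood with black inked lines on its two large faces; all blocks are alike (some may be absent). 60 mm wide (its x), 26 mm thick (its y), 78 mm tall (its z), about 0.1 kg. It begins standing on end on the bench. Origin: centre of its underside.
- block3: Small carved pear-wood printing block, plain pale wood with black inked lines on its two large faces; all blocks are alike (some may be absent). 60 mm wide (its x), 26 mm thick (its y), 78 mm tall (its z), about 0.1 kg. It begins standing on end on the bench. Origin: centre of its underside.
- block4: Small carved pear-wood printing block, plain pale wood with black inked lines on its two large faces; all blocks are alike (some may be absent). 60 mm wide (its x), 26 mm thick (its y), 78 mm tall (its z), about 0.1 kg. It begins standing on end on the bench. Origin: centre of its underside.
- knife: Carving knife lying on the bench (may be absent): dark wooden handle 84 mm long, 24 mm wide, 22 mm high, and a thin steel blade 44 mm long, 12 mm wide; 128 mm overall. Its x axis points from the handle to the blade tip, z is up. Origin: at underside height, under the middle of the overall length; the handle's centre is at x = -22 mm.
- gouge: Gouge lying on the bench (may be absent): dark wooden handle 68 mm long, 32 mm wide, 22 mm high, and a thin steel blade 54 mm long, 10 mm wide; 122 mm overall. Its x axis points from the handle to the blade tip, z is up. Origin: at underside height, under the middle of the overall length; the handle's centre is at x = -27 mm.
- scraper: Broad scraper lying on the bench (may be absent): dark wooden handle 74 mm long, 22 mm wide, 22 mm high, and a thin steel blade 36 mm long, 44 mm wide; 110 mm overall. Its x axis points from the handle to the blade tip, z is up. Origin: at underside height, under the middle of the overall length; the handle's centre is at x = -18 mm.
- knife_pocket (a point): Pocket in the foam tray with the knife's outline, 2 mm clearance all round, 10 mm deep (the handle stays 12 mm proud). Point on the pocket's floor where the tool's origin belongs; the tool's x axis must point along this x. It is the pocket at the tray's -y side.
- gouge_pocket (a point): Pocket in the foam tray with the gouge's outline, 2 mm clearance all round, 10 mm deep (the handle stays 12 mm proud). Point on the pocket's floor where the tool's origin belongs; the tool's x axis must point along this x. It is the middle pocket. The fixed tray, left or right of the rack, is 172 mm (x) by 202 mm (y), foam top 26 mm above the bench; pockets lie 60 mm apart along y.
- scraper_pocket (a point): Pocket in the foam tray with the scraper's outline, 2 mm clearance all round, 10 mm deep (the handle stays 12 mm proud). Point on the pocket's floor where the tool's origin belongs; the tool's x axis must point along this x. It is the pocket at the tray's +y side.
- rack: Fixed wooden block rack, 90 mm (x) by 210 mm (y): floor 10 mm thick, fixed end wall at the -y end (top 80 mm above the bench), a sliding end stop, and along each long side a lip 10 mm above the floor, 66 mm clear between the lips. Blocks stand in a row along y, their 60 mm width along the rack's x. Origin: centre of its underside.
- rack_wall (a point): Point on the rack's floor (10 mm above the bench) at the middle of the inner face of the fixed end wall; axes as the rack's, +y points from the wall along the row towards the stop.
- row0 (a point): Point on the rack's floor where block number 1 of a tight row, counted from the wall, has its origin (13 mm from the wall's face).
- row1 (a point): Point on the rack's floor where block number 2 of a tight row, counted from the wall, has its origin (39 mm from the wall's face).
- row2 (a point): Point on the rack's floor where block number 3 of a tight row, counted from the wall, has its origin (65 mm from the wall's face).
- stop_face (a point): On the sliding stop, at floor level in the middle of its face that looks at the wall (blocks lie to its -y); axes as the rack's. Stop plate: 14 mm thick (to +y), 56 mm wide, top 70 mm above the rack's floor. On it an upright steel tab to slide it by: 30 mm wide (rack x), 14 mm thick, centred 7 mm to +y of this point, from 70 to 107 mm above the rack's floor.
- stop (a joint): Position of the sliding stop in m: the clear gap between the fixed wall and the stop's face, 0 (closed) to 0.165 (fully drawn back). It begins nearly closed, with too little room for the blocks, slides with about 2 N of friction and stays where it is left.
- inkstone: Bystander: dark ink stone, 80 x 60 x 22 mm. Origin: centre of underside.
- whetstone: Bystander: grey whetstone, 50 x 130 x 24 mm. Origin: centre of underside.
- inkjar: Bystander: closed jar of ink, 56 mm across, 70 mm tall. Origin: centre of underside.
- baren: Bystander: round wooden rubbing pad with a knob, 90 mm across, 30 mm tall. Origin: centre of underside.
- mallet: Bystander: wooden mallet lying down, head 100 x 50 x 50 mm, handle along its -y. Origin: centre of the head's underside.
- waterbowl: Bystander: white water bowl, 100 mm across, 45 mm tall. Origin: centre of underside.
- eraser: Bystander: black rubber block, 50 x 30 x 18 mm. Origin: centre of underside.

How it is judged:
At the end, for the whole second after the job is handed in: All blocks upright on the rack floor in one row from the wall (first gap under 2 mm, each further one adds at most 1.5 mm; within 8 mm of the middle line, 0.08 rad square), stop within 2.5 mm of the last; each tool within 5 mm of its place and 3 mm of its pocket's floor; all at rest (x of block1 in the frame of rack_wall between -0.008 and 0.008 m and z of block1 in the frame of rack_wall between -0.004 and 0.004 m and angle between each of block1, block2, block3, block4's own z axis and vertical below 0.06 rad and angle between the y axis of each of block1, block2, block3, block4 and the y axis of rack, either way round below 0.08 rad and linear speed of each of block1, block2, block3, block4, knife, gouge, scraper below 0.02 m/s and (y of block1 in the frame of rack_wall below 0.015 m or (y of block1 in the frame of rack_wall between 0.034 and 0.0425 m and horizontal distance between any of block2, block3, block4 and row0 below 0.008 m) or (y of block1 in the frame of rack_wall between 0.06 and 0.07 m and horizontal distance between any of block2, block3, block4 and row1 below 0.008 m) or (y of block1 in the frame of rack_wall between 0.086 and 0.0975 m and horizontal distance between any of block2, block3, block4 and row2 below 0.008 m)) and x of block2 in the frame of rack_wall between -0.008 and 0.008 m and z of block2 in the frame of rack_wall between -0.004 and 0.004 m and (y of block2 in the frame of rack_wall below 0.015 m or (y of block2 in the frame of rack_wall between 0.034 and 0.0425 m and horizontal distance between any of block1, block3, block4 and row0 below 0.008 m) or (y of block2 in the frame of rack_wall between 0.06 and 0.07 m and horizontal distance between any of block1, block3, block4 and row1 below 0.008 m) or (y of block2 in the frame of rack_wall between 0.086 and 0.0975 m and horizontal distance between any of block1, block3, block4 and row2 below 0.008 m)) and x of block3 in the frame of rack_wall between -0.008 and 0.008 m and z of block3 in the frame of rack_wall between -0.004 and 0.004 m and (y of block3 in the frame of rack_wall below 0.015 m or (y of block3 in the frame of rack_wall between 0.034 and 0.0425 m and horizontal distance between any of block1, block2, block4 and row0 below 0.008 m) or (y of block3 in the frame of rack_wall between 0.06 and 0.07 m and horizontal distance between any of block1, block2, block4 and row1 below 0.008 m) or (y of block3 in the frame of rack_wall between 0.086 and 0.0975 m and horizontal distance between any of block1, block2, block4 and row2 below 0.008 m)) and x of block4 in the frame of rack_wall between -0.008 and 0.008 m and z of block4 in the frame of rack_wall between -0.004 and 0.004 m and (y of block4 in the frame of rack_wall below 0.015 m or (y of block4 in the frame of rack_wall between 0.034 and 0.0425 m and horizontal distance between any of block1, block2, block3 and row0 below 0.008 m) or (y of block4 in the frame of rack_wall between 0.06 and 0.07 m and horizontal distance between any of block1, block2, block3 and row1 below 0.008 m) or (y of block4 in the frame of rack_wall between 0.086 and 0.0975 m and horizontal distance between any of block1, block2, block3 and row2 below 0.008 m)) and horizontal distance between knife and knife_pocket below 0.005 m and z of knife in the frame of knife_pocket between -0.004 and 0.003 m and angle between the x axis of knife and the x axis of knife_pocket, either way round below 0.08 rad and angle between each of knife, gouge, scraper's own z axis and vertical below 0.08 rad and horizontal distance between gouge and gouge_pocket below 0.005 m and z of gouge in the frame of gouge_pocket between -0.004 and 0.003 m and angle between the x axis of gouge and the x axis of gouge_pocket, either way round below 0.08 rad and horizontal distance between scraper and scraper_pocket below 0.005 m and z of scraper in the frame of scraper_pocket between -0.004 and 0.003 m and angle between the x axis of scraper and the x axis of scraper_pocket, either way round below 0.08 rad and y of any of block1, block2, block3, block4 in the frame of stop_face above -0.0155 m and velocity of joint stop below 0.01 m/s); the robot touches nothing.
It fails at once if a bystander is pushed away by more than 5 cm (distance of any of inkstone, whetstone, inkjar, baren, mallet, waterbowl, eraser from where it was at the start of the episode above 0.05 m).
It fails at once if a bystander is knocked over (angle between any of inkstone, whetstone, inkjar, baren, mallet, waterbowl, eraser's own z axis and vertical above 0.5 rad).
Of block1, block2, block3, block4 only 2 to 4 are there at a start; the rules pass over those that are not, and their reading is None.
Of knife, gouge, scraper only 2 to 3 are there at a start; the rules pass over those that are not, and their reading is None.
At some moment in a run one of knife, gouge, scraper may be knocked a few centimetres aside while the robot is not near it.
It also fails if it takes over 210 s, if anything falls off the work surface, if the arm or the gripper's body presses on something with over 40 N, if the wrist force passes 120 N, or if a joint passes its speed limit or range.

ROBOT

A 6-joint arm with a two-finger parallel gripper is mounted at the origin on the work surface. World frame = base frame: x ahead of the robot, y to its left, z up, the work surface at z = 0. Lengths are in m, angles in rad, forces in N, time in s.
With the tool pointing down it reaches from about 0.35 to 0.975 m from the base axis. Payload 4.9 kg.
Tool frame: the origin (TCP) lies on the mounting face of the last link; the fingertips stand 173 mm ahead of it and the grasp point (between the pads) lies 155 mm ahead of it; z points along the fingers, y is the direction in which the jaws open and shut (so a half turn about z gives the same grasp; the last joint's range is limited). The gripper opens to 85 mm and grips with 20 to 120 N. Pads are 22 mm wide; open, the fingers measure 114 mm over their backs; the gripper's body (76 mm by 85 mm) begins 54 mm behind the grasp point. The pads swing forward as they close: fully open they stand 13 mm farther back than shut.
Start: joints at [-1.359, 0.053, 1.613, -0, 1.476, -0.119], TCP at [0.203, -0.591, 0.405] pointing down, gripper open.
Joint ranges: [-3.01, 3.01], [-1.01, 2.22], [0.06, 2.58], [-1.02, 4.17], [0.09, 2.62], [-3.14, 3.14]. Speed limits (rad/s): [2.57, 2.57, 3.14, 3.14, 3.14, 3.14].

INTERFACE

Orientations are given as a unit quaternion [w, x, y, z].
In Python, from plant import manip gives the robot as it stands.
- The arm moves only by the tool play_rows, never from a script. Its argument "increments" is a list of rows, each an object with "offset": the shift along the tool's x, y, z in mm, a list of three; "twist": the turn about the tool's z in rad; "grip": the opening, from 0 (shut) to 1 (fully open). In form: [{"offset": [dx, dy, dz], "twist": twist, "grip": grip}, ...]. A call has 1 to 5 rows; each row is the pose to reach, as a shift and turn from the pose commanded when the call began, along the tool's axes at that moment; what a row does not reach only later rows make up. A row lasts 1/12 s, in which the tool goes at most 41.7 mm and 7.16 degrees, less where a joint would pass 70% of its speed; a pose out of reach is approached as far as the arm can. A call with a gripper value outside its range is refused whole. The fingers move at their own pace and stop on an object; the grip force is fixed at half the most. Time passes only in rows, so rows that repeat a pose let the fingers close. It gives the time, the measured TCP pose, the force and the opening at its end, in the units of the state.
- manip.state(): the state, without advancing time (a new reading comes with each control period).
- manip.grab_frame(name): name is "side" or "top"; returns the picture (420x560x3 uint8, blue, green, red); there is no depth.
- manip.get_calibration(name): a dict with "fx", "fy", "cx", "cy" (pixels), "T" (4x4, takes a point from camera to world coordinates). Camera axes: x right, y down, z forward; pixel columns grow to the right and rows downward; lengths in m; the calibration is good to about 2 mm. A picture is of the moment at which its call begins. get_calibration takes no time and is no camera call.
- manip.job_done(): hands the job in, once; it reports no verdict.
Trained networks look in the newest picture that a camera, given by its name, has taken for a name from the list of things; names that differ only in an ending like _2 or _b are one class to them, and where a whole thing is asked for, a point or a joint stands for the part that bears it (a point fixed in the world has none). Each returns a list of dicts, best first, with "p" (0 to 1); they miss things now and then, are a little off and sometimes report something else, mostly with a low value. They report only what shows in the picture. A call takes as long as a camera call.
- manip.boxes_of(query, camera): "xyz" ([x, y, z] in m, in the coordinates of the camera as it stood for that picture, good to about 4 mm: the middle of the surface that is visible of it).
- manip.tip_of(query, camera): "xyz" ([x, y, z] in m, in the coordinates of the camera as it stood for that picture, good to about 4 mm: a listed point, or the origin of a listed thing).
The state is a dict: "time": time; "joint_pos": joint angles; "joint_vel": joint speeds; "joint_efforts": joint torques, N m; "tool_pos": TCP position; "tool_rot": TCP orientation; "contact_force": force on the tool from outside, world axes, zero at the start; "ft_torque": the same for the moment, N m; "gripper_width": opening from 0.0 (shut) to 1.0 (fully open).
Only numpy, scipy, OpenCV 4.12 (cv2) and the standard library are available. Lean on these libraries where they do the work, as an engineer would, in place of code of your own. Each camera call takes 0.05 s, during which the arm holds its last target. There are 200 camera calls.

## Working session

There is one attempt and no reset: what is moved stays moved. The work goes in short steps, Python scripts to look and compute and a tool call to move; the robot and the scene stay as the last step left them, time stands still between calls to the robot, and variables do not carry over. Pictures are saved under pics/ and viewed, about 12 in all and at most 16, crops included, and the job is handed in when it is done.

Besides the shell and the picture viewer there is one more tool, called after "Emit:" by a JSON object that holds its "op" and its "data". play_rows: Moves the arm, as the interface text tells. Its arguments: {"type":"object","properties":{"increments":{"type":"array"}},"required":["increments"]}

```bash
ls; mkdir -p pics
cat > h.py <<'E'
import numpy as np, cv2
from plant import manip
from scipy.spatial.transform import Rotation as R
def cal(c):
    k=manip.get_calibration(c); return k, np.array(k["T"])
def w(c,p):
    k,T=cal(c); return (T@np.append(p,1))[:3]
def ray(c,u,v,z):
    k,T=cal(c); d=T[:3,:3]@np.array([(u-k["cx"])/k["fx"],(v-k["cy"])/k["fy"],1]); o=T[:3,3]
    return o+d*(z-o[2])/d[2]
def px(c,P):
    k,T=cal(c); q=np.linalg.inv(T)@np.append(P,1); return k["fx"]*q[0]/q[2]+k["cx"],k["fy"]*q[1]/q[2]+k["cy"]
def pose():
    s=manip.state(); q=s["tool_rot"]; return s,np.array(s["tool_pos"]),R.from_quat([q[1],q[2],q[3],q[0]]).as_matrix()
def snap(c,n):
    f=manip.grab_frame(c); cv2.imwrite("pics/"+n,f); return f
def off(target,z=0):
    "mm offset in tool axes to bring TCP to world target"
    s,p,M=pose(); return np.round(M.T@(np.array(target)-p)*1000,1)
E
python3 - <<'E'
from h import *
a=snap("top","t0.png"); b=snap("side","s0.png")
cv2.imwrite("pics/both.png",np.hstack([cv2.resize(a,(560,420)),b])[:, :]) 
s,p,M=pose(); print(s["time"],p,M.round(3).tolist())
for c in("top","side"):
    k,T=cal(c); print(c,k["fx"],T.round(3).tolist())
for c in ("top","side"):
  for q in ["block1","knife","gouge","scraper","rack"]:
    for d in manip.boxes_of(q,c): print("box",c,q,round(d["p"],2),w(c,d["xyz"]).round(3))
  for q in ["block1","knife","gouge","scraper","rack_wall","stop_face","knife_pocket","gouge_pocket","scraper_pocket","rack"]:
    for d in manip.tip_of(q,c): print("tip",c,q,round(d["p"],2),w(c,d["xyz"]).round(3))
E
```

```text
pics
0.1 [ 0.20296736 -0.59087125  0.40356968] [[0.946, 0.325, -0.0], [0.325, -0.946, 0.002], [0.0, -0.002, -1.0]]
top 392.2070770728274 [[0.023, -0.983, 0.185, 0.378], [-1.0, -0.022, 0.008, 0.006], [-0.004, -0.185, -0.983, 0.961], [0.0, 0.0, 0.0, 1.0]]
side 421.82589227466144 [[0.998, -0.029, 0.058, 0.475], [-0.064, -0.631, 0.773, -0.893], [0.014, -0.775, -0.632, 0.773], [0.0, 0.0, 0.0, 1.0]]
box top block1 0.7 [ 0.347 -0.312  0.077]
box top block1 0.65 [ 0.474 -0.12   0.079]
box top block1 0.6 [0.349 0.302 0.075]
box top block1 0.58 [0.479 0.    0.078]
box top knife 0.91 [0.441 0.115 0.02 ]
box top knife 0.75 [ 0.608 -0.222  0.029]
box top gouge 0.94 [0.411 0.233 0.021]
box top gouge 0.59 [0.618 0.213 0.009]
box top scraper 0.86 [ 0.421 -0.224  0.016]
box top rack 0.73 [0.615 0.214 0.01 ]
tip top block1 0.88 [ 0.482 -0.006 -0.001]
tip top block1 0.76 [ 0.473 -0.127  0.   ]
tip top block1 0.75 [0.349 0.315 0.001]
tip top block1 0.58 [ 0.35  -0.319 -0.   ]
tip top knife 0.75 [ 0.455  0.116 -0.002]
tip top gouge 0.95 [ 0.431  0.237 -0.004]
tip top scraper 0.9 [ 0.409 -0.223  0.001]
ti
[... 704 characters left out ...]
ox side gouge 0.2 [0.625 0.142 0.088]
box side scraper 0.64 [ 0.411 -0.232  0.012]
box side rack 0.6 [0.617 0.117 0.036]
tip side block1 0.88 [ 0.343  0.313 -0.008]
tip side block1 0.69 [ 0.341 -0.322  0.   ]
tip side block1 0.68 [ 0.482 -0.003  0.001]
tip side block1 0.56 [ 0.471 -0.128 -0.001]
tip side knife 0.88 [0.454 0.111 0.001]
tip side gouge 0.49 [0.427 0.234 0.   ]
tip side scraper 0.58 [ 0.405 -0.227  0.001]
tip side rack_wall 0.97 [0.624 0.132 0.01 ]
tip side rack_wall 0.21 [0.622 0.169 0.004]
tip side knife_pocket 0.68 [ 0.607 -0.289  0.013]
tip side knife_pocket 0.36 [ 0.425  0.234 -0.002]
tip side gouge_pocket 0.8 [ 0.606 -0.222  0.013]
tip side rack 0.89 [ 0.624  0.215 -0.001]
```

View pics/t0.png

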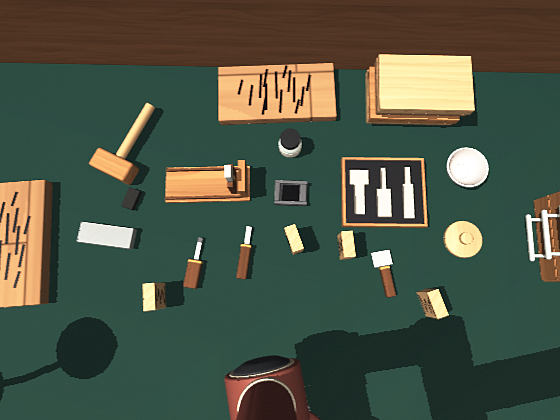

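View pics/s0.png

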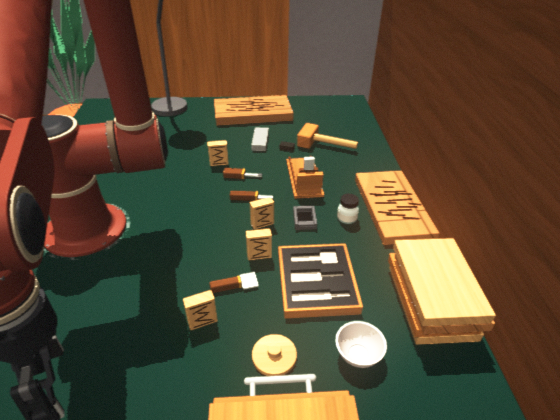

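```bash
cat >> h.py <<'E'
def rect(c,f,x,y,z,s=0.75,n=200):
    "rectified patch; up=+x, left=+y, centred at x,y on plane z"
    h=s*n/2000; W=[(x+h,y+h,z),(x+h,y-h,z),(x-h,y-h,z),(x-h,y+h,z)]
    H=cv2.getPerspectiveTransform(np.float32([px(c,P) for P in W]),np.float32([[0,0],[n,0],[n,n],[0,n]]))
    return cv2.warpPerspective(f,H,(n,n),flags=cv2.INTER_CUBIC)
E
python3 - <<'E'
from h import *
f=cv2.imread("pics/t0.png"); ts=[]
for x,y,z,s in [(.347,-.312,.078,.5),(.474,-.12,.078,.5),(.349,.302,.078,.5),(.479,0,.078,.5),(.455,.115,.022,.75),(.431,.236,.022,.75),(.408,-.224,.022,.75),(.625,.15,.08,.75),(.608,-.22,.026,1.1),(.624,.214,.02,1.2),(.625,.15,.117,.75)]:
    r=rect("top",f,x,y,z,s)
    for i in range(0,200,50): r[i]=r[i]//2+60; r[:,i]=r[:,i]//2+60
    ts.append(r)
ts.append(ts[0]*0)
cv2.imwrite("pics/m0.png",np.vstack([np.hstack(ts[i:i+4]) for i in (0,4,8)]))
E
```

```text
(no output)
```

View pics/m0.png

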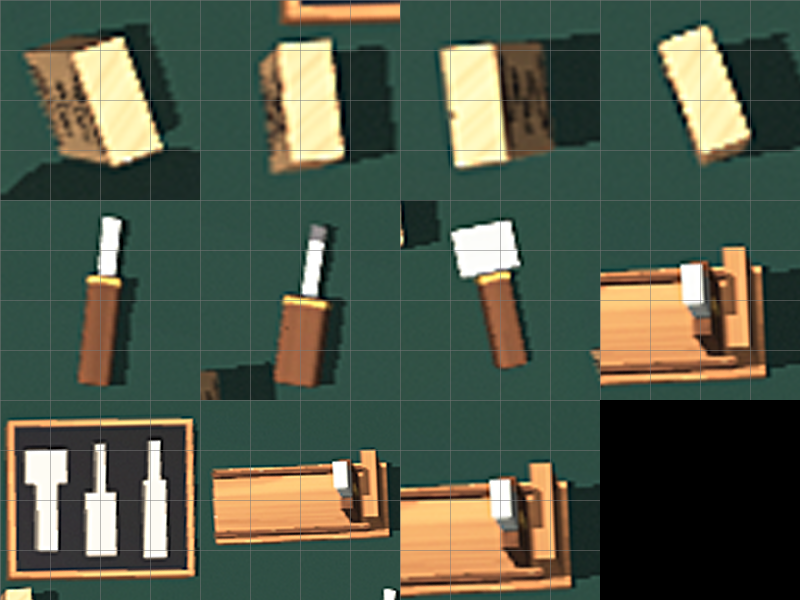

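```bash
cat >> h.py <<'E'
def fit(c,f,x,y,z,lo,hi,s=0.5,n=400):
    "minAreaRect of HSV-range blob nearest the centre -> world centre, long axis angle from +x (ccw), sizes mm"
    r=rect(c,f,x,y,z,s,n); m=cv2.inRange(cv2.cvtColor(r,cv2.COLOR_BGR2HSV),lo,hi)
    m=cv2.morphologyEx(m,cv2.MORPH_OPEN,np.ones((5,5)))
    k,l,st,ce=cv2.connectedComponentsWithStats(m)
    i=min([i for i in range(1,k) if st[i,4]>600],key=lambda i:np.hypot(*(ce[i]-n/2)),default=None)
    if i is None: return None
    cn=cv2.findContours(np.uint8(l==i),0,2)[0][0]; q=cv2.minAreaRect(cn); b=cv2.boxPoints(q)
    e=[b[1]-b[0],b[2]-b[1]]; L=[np.linalg.norm(v) for v in e]; v=e[int(L[1]>L[0])]
    wx,wy=-v[1],-v[0]; a=np.arctan2(wy,wx); a=(a+np.pi/2)%np.pi-np.pi/2
    return np.round([x+(n/2-q[0][1])*s/1000,y+(n/2-q[0][0])*s/1000,a,max(L)*s,min(L)*s],4)
E
cat > fits.py <<'E'
from h import *
import sys
f=cv2.imread("pics/"+sys.argv[1])
YL=((15,40,190),(40,255,255)); BR=((0,70,50),(14,255,200)); WH=((0,0,200),(180,40,255))
for i,(x,y) in enumerate([(.347,-.312),(.474,-.12),(.349,.302),(.479,0)]): print("B",i+1,fit("top",f,x,y,.078,(15,60,205),(40,255,255)))
for n,x,y in [("knife",.441,.115),("gouge",.411,.233),("scr",.400,-.222)]: print(n,"handle",fit("top",f,x-.01,y,.022,*BR), "blade",fit("top",f,x+.05,y,.012,*WH))
for n,y in (("scr",-.16),("gou",-.22),("kn",-.28)):
  for z in(.026,.016): print("pocket",n,z,fit("top",f,.608,y,z,*WH))
r=rect("top",f,.608,-.22,.026,.6,400); m=cv2.inRange(cv2.cvtColor(r,cv2.COLOR_BGR2HSV),(0,0,0),(180,120,75))
print("foam",fit("top",f,.608,-.22,.026,(0,0,0),(180,120,75),.6))
print("tray",fit("top",f,.608,-.12,.026,(5,90,120),(22,255,255),.6,600))
print("rackfloor",fit("top",f,.62,.24,.010,(5,60,120),(22,255,255),.6,500))
print("tab",fit("top",f,.625,.146,.117,(0,0,120),(180,50,255),.4))
print("tabtop",fit("top",f,.625,.146,.117,(0,0,235),(180,20,255),.4))
E
python3 fits.py t0.png
```

```text
B 1 [ 0.3469 -0.3199  0.3496 58.6409 27.3974]
B 2 [ 0.4735 -0.1247  0.1132 58.0582 27.3241]
B 3 [ 0.3378  0.3118  0.0907 41.058  21.4117]
B 4 [ 4.84200e-01 -2.00000e-03  3.56900e-01  6.00461e+01  2.63149e+01]
knife handle [ 0.4296  0.116  -0.107  76.3663 24.6351] blade [ 0.4967  0.1096 -0.0965 43.5225 13.2285]
gouge handle [ 0.3972  0.2361 -0.1526 59.8345 33.8327] blade [ 0.4565  0.229  -0.1439 41.5873 11.3022]
scr handle [ 0.3903 -0.2261  0.21   66.1137 25.0361] blade [ 0.4476 -0.215  -1.3734 45.4009 36.1834]
pocket scr 0.026 [  0.608  -0.16    0.    110.     44.   ]
pocket scr 0.016 [  0.6105  -0.1618   0.     111.      44.5   ]
pocket gou 0.026 [ 6.087000e-01 -2.203000e-01  1.570000e-02  1.206583e+02  3.239360e+01]
pocket gou 0.016 [ 6.113000e-01 -2.228000e-01  1.550000e-02  1.224388e+02  3.239530e+01]
pocket kn 0.026 [ 6.093000e-01 -2.798000e-01  1.240000e-02  1.274591e+02  2.408200e+01]
pocket kn 0.016 [ 6.118000e-01 -2.830000e-01  1.230000e-02  1.285578e+02  2.457480e+01]
foam [  0.6104  -0.2208  -1.5594 186.472  157.2717]
tray [ 6.098000e-01 -1.848000e-01  1.650000e-02  1.749877e+02  1.365136e+02]
rackfloor [  0.6173   0.2274  -1.5273 189.0302  80.689 ]
tab [ 0.6254  0.1495  0.0476 31.6403 15.7726]
tabtop [ 0.6263  0.1499  0.0508 27.104  13.8871]
```

Top and side views agree: four blocks, three tools. The tray sits around (0.610, -0.221) and the rack tab at (0.626, 0.150), with the rack turned about 0.048 rad. I'll move to the tab first.

Emit:
{"op": "play_rows", "data": {"increments": [{"offset": [30, -26, 0], "twist": 0.1, "grip": 1}, {"offset": [60, -52, 0], "twist": 0.2, "grip": 1}, {"offset": [90, -78, 0], "twist": 0.283, "grip": 1}, {"offset": [120, -104, 0], "twist": 0.283, "grip": 1}, {"offset": [145, -127, 0], "twist": 0.283, "grip": 1}]}}

```text
time: 2.02
tool_pos: [0.2997, -0.4219, 0.4047]
tool_rot: [-0.0, 1.0, 0.024, 0.0]
contact_force: [0.6, -0.4, 0.6]
gripper_width: 0.998
```

Emit:
{"op": "play_rows", "data": {"increments": [{"offset": [18, -29, 0], "twist": 0, "grip": 1}, {"offset": [36, -58, 0], "twist": 0, "grip": 1}, {"offset": [54, -87, 0], "twist": 0, "grip": 1}, {"offset": [72, -116, 0], "twist": 0, "grip": 1}, {"offset": [90, -145, 0], "twist": 0, "grip": 1}]}}

```text
time: 2.43
tool_pos: [0.3823, -0.2732, 0.405]
tool_rot: [0.0, 1.0, 0.024, 0.0]
contact_force: [0.8, -0.0, 0.1]
gripper_width: 0.995
```

Emit:
{"op": "play_rows", "data": {"increments": [{"offset": [18, -29, 0], "twist": 0, "grip": 1}, {"offset": [36, -58, 0], "twist": 0, "grip": 1}, {"offset": [54, -87, 0], "twist": 0, "grip": 1}, {"offset": [72, -116, 0], "twist": 0, "grip": 1}, {"offset": [90, -145, 0], "twist": 0, "grip": 1}]}}

```text
time: 2.85
tool_pos: [0.4653, -0.1239, 0.405]
tool_rot: [0.0, 1.0, 0.024, 0.0]
contact_force: [0.1, 0.1, -0.3]
gripper_width: 0.999
```

Emit:
{"op": "play_rows", "data": {"increments": [{"offset": [18, -29, 0], "twist": 0, "grip": 1}, {"offset": [36, -58, 0], "twist": 0, "grip": 1}, {"offset": [54, -87, 0], "twist": 0, "grip": 1}, {"offset": [72, -116, 0], "twist": 0, "grip": 1}, {"offset": [90, -145, 0], "twist": 0, "grip": 1}]}}

```text
time: 3.27
tool_pos: [0.5483, 0.0253, 0.4049]
tool_rot: [0.0, 1.0, 0.024, 0.0]
contact_force: [0.5, 0.1, -0.4]
gripper_width: 0.998
```

```bash
cat > go.py <<'E'
"go.py x y z yaw : remaining offset (mm, tool axes) and twist"
from h import *
import sys
x,y,z,a=map(float,sys.argv[1:5]); s,p,M=pose(); yaw=np.arctan2(M[1,0],M[0,0])
tw=-(a-yaw); tw=(tw+np.pi/2)%np.pi-np.pi/2
print("t",round(s["time"],1),"pos",p.round(4),"yaw",round(yaw,3),"off",off((x,y,z)),"twist",round(tw,3),"F",np.round(s["contact_force"],1),"w",round(s["gripper_width"],3))
E
python3 go.py .626 .1495 .266 .048
```

```text
t 3.3 pos [0.5483 0.0253 0.4049] yaw 0.048 off [  83.5 -120.3  138.9] twist 0.0 F [ 0.5  0.1 -0.4] w 0.998
```

Emit:
{"op": "play_rows", "data": {"increments": [{"offset": [28, -40, 0], "twist": 0, "grip": 1}, {"offset": [56, -80, 0], "twist": 0, "grip": 1}, {"offset": [83, -120, 0], "twist": 0, "grip": 1}, {"offset": [83, -120, 40], "twist": 0, "grip": 1}, {"offset": [83, -120, 70], "twist": 0, "grip": 1}]}}

```text
time: 3.68
tool_pos: [0.627, 0.151, 0.3366]
tool_rot: [-0.001, 1.0, 0.026, 0.003]
contact_force: [-1.0, -1.1, -0.4]
gripper_width: 1.002
```

```bash
python3 go.py .6263 .1495 .265 .048
python3 - <<'E'
from h import *
f=snap("side","s1.png"); g=snap("top","t1.png")
u,v=map(int,px("side",(.626,.15,.1)))
a=cv2.resize(f[v-110:v+60,u-100:u+100],None,fx=3,fy=3); print(u,v)
cv2.imwrite("pics/s1c.png",a)
E
```

```text
t 3.7 pos [0.627  0.151  0.3366] yaw 0.052 off [-1.3  1.5 71.6] twist 0.004 F [-1.  -1.1 -0.4] w 1.002
309 161
```

View pics/s1c.png

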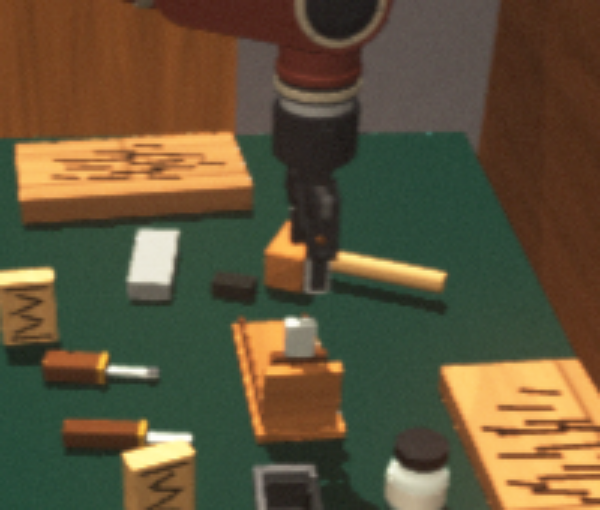

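Gripper is over the tab (crop px ~(318,280), tab (301,335)). Descend and grip.

Emit:
{"op": "play_rows", "data": {"increments": [{"offset": [-1, 1, 40], "twist": 0, "grip": 1}, {"offset": [-1, 1, 70], "twist": 0, "grip": 1}, {"offset": [-1, 1, 71], "twist": 0, "grip": 1}, {"offset": [-1, 1, 71], "twist": 0, "grip": 0}, {"offset": [-1, 1, 71], "twist": 0, "grip": 0}]}}

```text
time: 4.2
tool_pos: [0.6249, 0.1459, 0.2668]
tool_rot: [-0.0, 1.0, 0.024, 0.002]
contact_force: [0.3, -0.6, 0.6]
gripper_width: 0.749
```

Emit:
{"op": "play_rows", "data": {"increments": [{"offset": [0, 0, 0], "twist": 0, "grip": 0}, {"offset": [0, 0, 0], "twist": 0, "grip": 0}, {"offset": [0, 0, 0], "twist": 0, "grip": 0}, {"offset": [0, 0, 0], "twist": 0, "grip": 0}, {"offset": [0, 0, 0], "twist": 0, "grip": 0}]}}

```text
time: 4.62
tool_pos: [0.6246, 0.1465, 0.2657]
tool_rot: [-0.0, 1.0, 0.024, 0.001]
contact_force: [-0.9, 0.5, 6.7]
gripper_width: 0.152
```

```bash
python3 go.py .6193 .2945 .265 .048
```

```text
t 4.6 pos [0.6246 0.1465 0.2657] yaw 0.048 off [   1.8 -148.     0.8] twist -0.0 F [-0.9  0.5  6.7] w 0.152
```

Emit:
{"op": "play_rows", "data": {"increments": [{"offset": [0, -20, 0], "twist": 0, "grip": 0}, {"offset": [0, -45, 0], "twist": 0, "grip": 0}, {"offset": [0, -70, 0], "twist": 0, "grip": 0}, {"offset": [0, -95, 0], "twist": 0, "grip": 0}, {"offset": [0, -120, 0], "twist": 0, "grip": 0}]}}

```text
time: 5.03
tool_pos: [0.6189, 0.2667, 0.2657]
tool_rot: [0.001, 1.0, 0.024, 0.001]
contact_force: [0.9, -2.6, 5.6]
gripper_width: 0.148
```

Emit:
{"op": "play_rows", "data": {"increments": [{"offset": [0, -15, 0], "twist": 0, "grip": 0}, {"offset": [0, -28, 0], "twist": 0, "grip": 0}, {"offset": [0, -28, 0], "twist": 0, "grip": 0}, {"offset": [0, -28, 0], "twist": 0, "grip": 0.5}, {"offset": [0, -28, 0], "twist": 0, "grip": 0.5}]}}

```text
time: 5.45
tool_pos: [0.6167, 0.2939, 0.2631]
tool_rot: [0.0, 1.0, 0.024, -0.001]
contact_force: [0.3, -0.4, -0.4]
gripper_width: 0.421
```

Emit:
{"op": "play_rows", "data": {"increments": [{"offset": [0, 0, 0], "twist": 0, "grip": 0.5}, {"offset": [0, 0, 0], "twist": 0, "grip": 0.5}, {"offset": [0, 0, -40], "twist": 0, "grip": 0.5}, {"offset": [0, 0, -80], "twist": 0, "grip": 1}, {"offset": [0, 0, -80], "twist": 0, "grip": 1}]}}

```text
time: 5.87
tool_pos: [0.619, 0.2943, 0.3536]
tool_rot: [-0.002, 1.0, 0.024, 0.007]
contact_force: [1.7, 0.2, 2.8]
gripper_width: 0.773
```

```bash
python3 go.py .6193 .2945 .345 .048
python3 - <<'E'
from h import *
f=snap("top","t2.png"); snap("side","s2.png")
print("tabtop",fit("top",f,.62,.29,.117,(0,0,235),(180,20,255),.4))
for c in("top","side"):
  for q in ["stop_face","rack_wall","rack"]:
    for d in manip.tip_of(q,c): print("tip",c,q,round(d["p"],2),w(c,d["xyz"]).round(4))
E
```

```text
t 5.9 pos [0.619  0.2943 0.3536] yaw 0.047 off [ 0.2 -0.1  8.6] twist -0.001 F [1.7 0.2 2.8] w 0.773
tabtop [ 0.6194  0.2961  0.0392 28.0177 12.5315]
tip top stop_face 0.78 [0.6194 0.2896 0.0113]
tip top stop_face 0.23 [ 0.3479 -0.3222  0.001 ]
tip top rack_wall 0.83 [0.6261 0.1324 0.0071]
tip top rack_wall 0.58 [6.195e-01 2.143e-01 4.000e-04]
tip top rack 0.84 [ 0.622   0.2123 -0.0007]
tip side stop_face 0.7 [0.6166 0.2927 0.0037]
tip side rack_wall 0.85 [0.6255 0.1316 0.0086]
tip side rack 0.8 [0.6238 0.2129 0.0009]
tip side rack 0.41 [ 0.6521  0.4433 -0.0048]
```

```bash
sed -i 's/^print("t"/print("j",np.round(s["joint_pos"],2)); print("t"/' go.py; python3 go.py .347 .314 .217 -1.47; python3 go.py .347 .314 .217 1.67
python3 - <<'E'
from h import *
f=cv2.imread("pics/t2.png")
print(fit("top",f,.347,.3145,.078,(15,50,180),(40,255,255)))
E
```

```text
j [ 0.34  0.23  1.52 -0.    1.39  1.86]
t 6.3 pos [0.6165 0.2939 0.3415] yaw 0.048 off [-267.9  -33.1  125.4] twist 1.518 F [-0.8  0.2  0.9] w 1.0
j [ 0.34  0.23  1.52 -0.    1.39  1.86]
t 6.3 pos [0.6165 0.2939 0.3415] yaw 0.048 off [-267.9  -33.1  125.4] twist 1.519 F [-0.8  0.2  0.9] w 1.0
None
```

Emit:
{"op": "play_rows", "data": {"increments": [{"offset": [-40, -5, 0], "twist": -0.12, "grip": 1}, {"offset": [-80, -10, 0], "twist": -0.24, "grip": 1}, {"offset": [-120, -15, 0], "twist": -0.36, "grip": 1}, {"offset": [-160, -20, 0], "twist": -0.48, "grip": 1}, {"offset": [-200, -25, 0], "twist": -0.6, "grip": 1}]}}

```text
time: 6.68
tool_pos: [0.4141, 0.3093, 0.3424]
tool_rot: [0.0, 0.947, 0.321, -0.001]
contact_force: [0.1, 0.5, 1.1]
gripper_width: 1.0
```

Emit:
{"op": "play_rows", "data": {"increments": [{"offset": [0, 0, 0], "twist": -0.12, "grip": 1}, {"offset": [0, 0, 0], "twist": -0.24, "grip": 1}, {"offset": [0, 0, 0], "twist": -0.36, "grip": 1}, {"offset": [0, 0, 0], "twist": -0.48, "grip": 1}, {"offset": [0, 0, 0], "twist": -0.6, "grip": 1}]}}

```text
time: 7.1
tool_pos: [0.4156, 0.3095, 0.3428]
tool_rot: [-0.0, 0.81, 0.587, -0.001]
contact_force: [-0.1, 0.0, 0.5]
gripper_width: 1.0
```

Emit:
{"op": "play_rows", "data": {"increments": [{"offset": [0, 0, 0], "twist": -0.12, "grip": 1}, {"offset": [0, 0, 0], "twist": -0.24, "grip": 1}, {"offset": [0, 0, 0], "twist": -0.36, "grip": 1}, {"offset": [0, 0, 0], "twist": -0.42, "grip": 1}, {"offset": [0, 0, 0], "twist": -0.42, "grip": 1}]}}

```text
time: 7.52
tool_pos: [0.4158, 0.3094, 0.3428]
tool_rot: [-0.0, 0.672, 0.741, -0.001]
contact_force: [-0.7, 0.1, -0.6]
gripper_width: 1.0
```

```bash
sed -i 's/tw=(tw+np.pi\/2)%np.pi-np.pi\/2/tw=(tw+np.pi)%(2*np.pi)-np.pi/' go.py; python3 go.py .347 .314 .217 1.67
```

```text
j [ 0.5  -0.16  1.92 -0.    1.38  0.4 ]
t 7.5 pos [0.4158 0.3094 0.3428] yaw 1.669 off [ 11.3 -67.8 125.9] twist -0.001 F [-0.7  0.1 -0.6] w 1.0
```

Emit:
{"op": "play_rows", "data": {"increments": [{"offset": [6, -34, 0], "twist": 0, "grip": 1}, {"offset": [11, -68, 0], "twist": 0, "grip": 1}, {"offset": [11, -68, 40], "twist": 0, "grip": 1}, {"offset": [11, -68, 80], "twist": 0, "grip": 1}, {"offset": [11, -68, 80], "twist": 0, "grip": 1}]}}

```text
time: 7.93
tool_pos: [0.3436, 0.3119, 0.2559]
tool_rot: [-0.002, 0.672, 0.74, -0.007]
contact_force: [-2.5, -0.7, -1.8]
gripper_width: 0.998
```

Emit:
{"op": "play_rows", "data": {"increments": [{"offset": [0, 0, 25], "twist": 0, "grip": 1}, {"offset": [0, 0, 46], "twist": 0, "grip": 1}, {"offset": [0, 0, 46], "twist": 0, "grip": 0}, {"offset": [0, 0, 46], "twist": 0, "grip": 0}, {"offset": [0, 0, 46], "twist": 0, "grip": 0}]}}

```text
time: 8.35
tool_pos: [0.3481, 0.3144, 0.2197]
tool_rot: [0.0, 0.672, 0.74, 0.001]
contact_force: [0.2, 0.3, -1.1]
gripper_width: 0.694
```

Emit:
{"op": "play_rows", "data": {"increments": [{"offset": [0, 0, 0], "twist": 0, "grip": 0}, {"offset": [0, 0, 0], "twist": 0, "grip": 0}, {"offset": [0, 0, 0], "twist": 0, "grip": 0}, {"offset": [0, 0, 0], "twist": 0, "grip": 0}, {"offset": [0, 0, 0], "twist": 0, "grip": 0}]}}

```text
time: 8.77
tool_pos: [0.3476, 0.3142, 0.2187]
tool_rot: [0.0, 0.672, 0.741, 0.001]
contact_force: [-0.2, -0.3, 3.9]
gripper_width: 0.695
```

```bash
python3 go.py .626 .154 .27 1.619
python3 - <<'E'
from h import *
f=snap("side","s3.png"); u,v=map(int,px("side",(.347,.314,.05)))
cv2.imwrite("pics/s3c.png",cv2.resize(f[max(0,v-60):v+60,u-80:u+80],None,fx=3,fy=3)); print(u,v)
E
```

```text
j [ 0.58 -0.13  2.12 -0.    1.15  0.48]
t 8.8 pos [0.3476 0.3142 0.2187] yaw 1.668 off [-186.3  261.6  -51. ] twist 0.049 F [-0.2 -0.3  3.9] w 0.695
218 149
```

View pics/s3c.png

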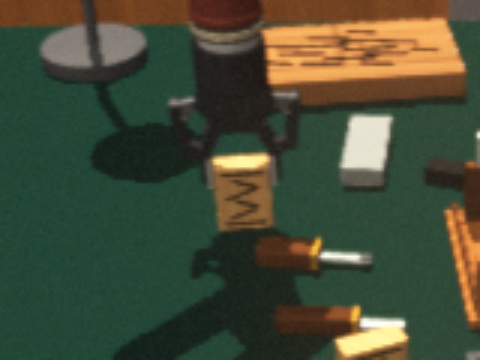

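Emit:
{"op": "play_rows", "data": {"increments": [{"offset": [0, 0, -40], "twist": 0, "grip": 0}, {"offset": [0, 0, -80], "twist": 0, "grip": 0}, {"offset": [0, 20, -120], "twist": 0, "grip": 0}, {"offset": [-25, 50, -140], "twist": 0, "grip": 0}, {"offset": [-50, 80, -140], "twist": 0, "grip": 0}]}}

```text
time: 9.23
tool_pos: [0.4319, 0.2736, 0.3642]
tool_rot: [0.002, 0.671, 0.742, 0.005]
contact_force: [0.2, 0.9, 0.5]
gripper_width: 0.694
```

Emit:
{"op": "play_rows", "data": {"increments": [{"offset": [-27, 36, 0], "twist": 0.05, "grip": 0}, {"offset": [-54, 72, 0], "twist": 0.05, "grip": 0}, {"offset": [-81, 108, 0], "twist": 0.05, "grip": 0}, {"offset": [-108, 144, 0], "twist": 0.05, "grip": 0}, {"offset": [-136, 181, 0], "twist": 0.05, "grip": 0}]}}

```text
time: 9.65
tool_pos: [0.6099, 0.1628, 0.3569]
tool_rot: [-0.0, 0.69, 0.723, -0.0]
contact_force: [0.5, 0.9, -0.5]
gripper_width: 0.697
```

Emit:
{"op": "play_rows", "data": {"increments": [{"offset": [0, 0, 0], "twist": 0, "grip": 0}, {"offset": [0, 0, 0], "twist": 0, "grip": 0}, {"offset": [0, 0, 0], "twist": 0, "grip": 0}]}}

```text
time: 9.9
tool_pos: [0.6084, 0.1641, 0.3567]
tool_rot: [-0.001, 0.691, 0.723, -0.001]
contact_force: [-0.5, -0.9, -1.1]
gripper_width: 0.695
```

```bash
python3 go.py .6255 .152 .231 1.619
```

```text
j [0.15 0.1  1.65 0.   1.4  0.1 ]
t 9.9 pos [0.6084 0.1641 0.3567] yaw 1.617 off [-12.9  16.8 125.6] twist -0.002 F [-0.5 -0.9 -1.1] w 0.695
```

Emit:
{"op": "play_rows", "data": {"increments": [{"offset": [-13, 17, 0], "twist": 0, "grip": 0}, {"offset": [-13, 17, 40], "twist": 0, "grip": 0}, {"offset": [-13, 17, 80], "twist": 0, "grip": 0}, {"offset": [-13, 17, 105], "twist": 0, "grip": 0}, {"offset": [-13, 17, 105], "twist": 0, "grip": 0}]}}

```text
time: 10.32
tool_pos: [0.622, 0.1527, 0.2449]
tool_rot: [-0.004, 0.69, 0.724, -0.005]
contact_force: [-1.1, -0.2, -2.6]
gripper_width: 0.689
```

```bash
python3 go.py .6255 .152 .231 1.619
python3 - <<'E'
from h import *
f=snap("side","s4.png"); u,v=map(int,px("side",(.625,.17,.05))); print(u,v)
g=snap("top","t4.png"); a,b=map(int,px("top",(.625,.17,.08)))
A=cv2.resize(f[v-60:v+40,u-50:u+50],(400,400)); B=cv2.resize(g[b-50:b+50,a-50:a+50],(400,400))
cv2.imwrite("pics/s4c.png",np.hstack([A,B]))
E
```

```text
j [0.12 0.23 1.69 0.   1.23 0.08]
t 10.3 pos [0.622  0.1527 0.2449] yaw 1.619 off [-0.9  3.7 13.8] twist 0.0 F [-1.1 -0.2 -2.6] w 0.689
307 171
```

View pics/s4c.png

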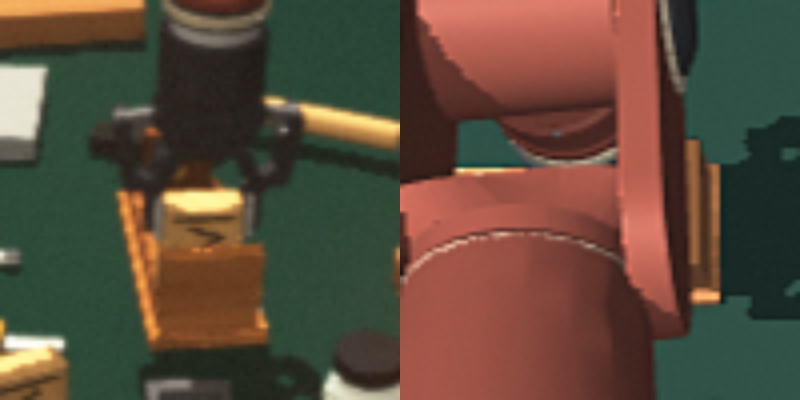

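Emit:
{"op": "play_rows", "data": {"increments": [{"offset": [0, 0, 2], "twist": 0, "grip": 0}, {"offset": [0, 0, 4], "twist": 0, "grip": 0}, {"offset": [0, 0, 4], "twist": 0, "grip": 0}]}}

```text
time: 10.67
tool_pos: [0.6268, 0.1524, 0.2512]
tool_rot: [0.001, 0.69, 0.724, 0.002]
contact_force: [-0.3, 0.0, -0.9]
gripper_width: 0.692
```

```bash
python3 go.py .6255 .152 .231 1.619
python3 - <<'E'
from h import *
s,p,M=pose()
for dx in(-.03,.03): print(px("side",(.6255+dx,.139,.078+p[2]-.2187)))
print([px("side",(.6270+d,.1325-.018,.08)) for d in (-.045,.045)],[px("side",(.6270+d,.1325,.08)) for d in (-.045,.045)])
print("crop px: x=(c-50*?)", )
E
```

```text
j [0.12 0.23 1.68 0.   1.22 0.08]
t 10.7 pos [0.6268 0.1524 0.2512] yaw 1.618 off [-0.3 -1.4 20.1] twist -0.001 F [-0.3  0.  -0.9] w 0.692
(np.float64(299.53100880799286), np.float64(160.65578622959595))
(np.float64(320.06703626249384), np.float64(160.19531457688697))
[(np.float64(295.27826000522816), np.float64(174.24353676244402)), (np.float64(326.06897953775064), np.float64(173.49542878364412))] [(np.float64(294.76146487946977), np.float64(170.76590486820277)), (np.float64(325.20949423140297), np.float64(170.0408814284097))]
crop px: x=(c-50*?)
```

Emit:
{"op": "play_rows", "data": {"increments": [{"offset": [0, -1.5, 6], "twist": 0, "grip": 0}, {"offset": [0, -1.5, 12], "twist": 0, "grip": 0}, {"offset": [0, -1.5, 17], "twist": 0, "grip": 0}, {"offset": [0, -1.5, 20], "twist": 0, "grip": 0}, {"offset": [0, -1.5, 20], "twist": 0, "grip": 0}]}}

```text
time: 11.08
tool_pos: [0.6246, 0.152, 0.2288]
tool_rot: [-0.0, 0.69, 0.724, -0.0]
contact_force: [-2.6, -1.2, 3.6]
gripper_width: 0.695
```

Emit:
{"op": "play_rows", "data": {"increments": [{"offset": [0, 0, 1], "twist": 0, "grip": 0}, {"offset": [0, 0, 2], "twist": 0, "grip": 0}, {"offset": [0, 0, 2], "twist": 0, "grip": 0}]}}

```text
time: 11.33
tool_pos: [0.6248, 0.152, 0.2288]
tool_rot: [-0.0, 0.69, 0.724, -0.001]
contact_force: [-6.7, -1.3, 13.1]
gripper_width: 0.695
```

```bash
python3 go.py .6255 .152 .231 1.619
```

```text
j [ 0.12  0.26  1.69 -0.    1.19  0.08]
t 11.3 pos [0.6248 0.152  0.2288] yaw 1.618 off [-0.1  0.7 -2.2] twist -0.001 F [-6.7 -1.3 13.1] w 0.695
```

Emit:
{"op": "play_rows", "data": {"increments": [{"offset": [0, 0, 0], "twist": 0, "grip": 0.9}, {"offset": [0, 0, 0], "twist": 0, "grip": 0.9}, {"offset": [0, 0, 0], "twist": 0, "grip": 0.9}, {"offset": [0, 0, -40], "twist": 0, "grip": 1}, {"offset": [0, 0, -80], "twist": 0, "grip": 1}]}}

```text
time: 11.75
tool_pos: [0.6232, 0.1517, 0.3027]
tool_rot: [-0.003, 0.69, 0.723, -0.004]
contact_force: [1.5, -0.4, 0.4]
gripper_width: 1.0
```

Emit:
{"op": "play_rows", "data": {"increments": [{"offset": [-33, -28, -10], "twist": -0.1, "grip": 1}, {"offset": [-66, -56, -10], "twist": -0.2, "grip": 1}, {"offset": [-99, -84, -10], "twist": -0.31, "grip": 1}, {"offset": [-132, -112, -10], "twist": -0.31, "grip": 1}, {"offset": [-147, -134, -10], "twist": -0.31, "grip": 1}]}}

```text
time: 12.17
tool_pos: [0.4963, -0.003, 0.3162]
tool_rot: [0.0, 0.571, 0.821, -0.0]
contact_force: [-0.1, -1.2, 1.0]
gripper_width: 1.0
```

Emit:
{"op": "play_rows", "data": {"increments": [{"offset": [0, 0, 0], "twist": 0, "grip": 1}, {"offset": [0, 0, 0], "twist": 0, "grip": 1}, {"offset": [0, 0, 0], "twist": 0, "grip": 1}]}}

```text
time: 12.42
tool_pos: [0.4979, -0.0012, 0.3167]
tool_rot: [0.0, 0.57, 0.821, 0.0]
contact_force: [0.1, -0.6, -0.1]
gripper_width: 0.999
```

```bash
python3 go.py .4842 -.002 .217 1.928
python3 - <<'E'
from h import *
g=snap("top","t5.png"); snap("side","s5.png")
print(fit("top",g,.625,.152,.088,(15,60,205),(40,255,255)))
for c in("top","side"):
    for d in manip.tip_of("block1",c): print("tip",c,round(d["p"],2),w(c,d["xyz"]).round(4))
cv2.imwrite("pics/t5c.png",cv2.resize(rect("top",g,.622,.19,.088,.6,300),(600,600)))
E
```

```text
j [-0.15 -0.19  1.99  0.    1.34 -0.51]
t 12.4 pos [ 0.4979 -0.0012  0.3167] yaw 1.927 off [  4.  -13.2  99.7] twist -0.001 F [ 0.1 -0.6 -0.1] w 0.999
[ 0.6234  0.1832 -1.4114 91.8041 58.1908]
tip top 0.88 [ 0.348  -0.3221  0.0025]
tip top 0.83 [ 0.476  -0.1283  0.0037]
tip top 0.81 [0.6278 0.1523 0.0106]
tip top 0.49 [ 4.821e-01 -3.000e-03  1.000e-04]
tip side 0.87 [ 0.4816 -0.004  -0.0029]
tip side 0.86 [ 0.3431 -0.327   0.0005]
tip side 0.66 [ 0.4688 -0.1252  0.0006]
tip side 0.64 [ 0.6005  0.0056 -0.0057]
tip side 0.6 [ 0.4067 -0.2273  0.0017]
```

View pics/t5c.png

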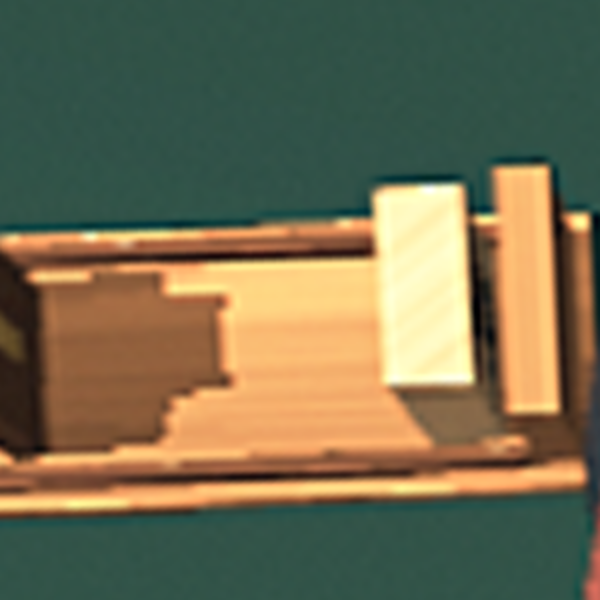

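Block 1 stands upright and square in the rack, about 6 mm from the wall (block cols 375–472, wall 497+). Next is the block at (0.484, -0.002).

Emit:
{"op": "play_rows", "data": {"increments": [{"offset": [4, -13, 20], "twist": 0, "grip": 1}, {"offset": [4, -13, 55], "twist": 0, "grip": 1}, {"offset": [4, -13, 80], "twist": 0, "grip": 1}, {"offset": [4, -13, 98], "twist": 0, "grip": 1}, {"offset": [4, -13, 98], "twist": 0, "grip": 1}]}}

```text
time: 13.03
tool_pos: [0.4824, -0.0011, 0.214]
tool_rot: [-0.004, 0.57, 0.822, -0.002]
contact_force: [-0.8, 0.1, -1.2]
gripper_width: 1.0
```

Emit:
{"op": "play_rows", "data": {"increments": [{"offset": [0, 0, 0], "twist": 0, "grip": 0}, {"offset": [0, 0, 0], "twist": 0, "grip": 0}, {"offset": [0, 0, 0], "twist": 0, "grip": 0}, {"offset": [0, 0, 0], "twist": 0, "grip": 0}, {"offset": [0, 0, 0], "twist": 0, "grip": 0}]}}

```text
time: 13.45
tool_pos: [0.4852, -0.002, 0.2207]
tool_rot: [0.002, 0.57, 0.821, 0.001]
contact_force: [0.9, 0.5, 4.7]
gripper_width: 0.694
```

```bash
python3 go.py .6233 .184 .36 1.619
```

```text
j [-0.16 -0.09  2.08  0.    1.15 -0.51]
t 13.4 pos [ 0.4852 -0.002   0.2207] yaw 1.928 off [ 125.8  194.9 -138.9] twist 0.309 F [0.9 0.5 4.7] w 0.694
```

Emit:
{"op": "play_rows", "data": {"increments": [{"offset": [0, 0, -40], "twist": 0, "grip": 0}, {"offset": [0, 0, -80], "twist": 0, "grip": 0}, {"offset": [0, 0, -120], "twist": 0, "grip": 0}, {"offset": [15, 25, -139], "twist": 0, "grip": 0}, {"offset": [30, 47, -139], "twist": 0, "grip": 0}]}}

```text
time: 13.87
tool_pos: [0.5195, 0.0425, 0.3657]
tool_rot: [0.006, 0.571, 0.821, 0.004]
contact_force: [0.7, -0.8, -0.8]
gripper_width: 0.698
```

Emit:
{"op": "play_rows", "data": {"increments": [{"offset": [20, 30, 0], "twist": 0.1, "grip": 0}, {"offset": [40, 60, 0], "twist": 0.2, "grip": 0}, {"offset": [60, 90, 0], "twist": 0.309, "grip": 0}, {"offset": [80, 120, 0], "twist": 0.309, "grip": 0}, {"offset": [96, 148, 0], "twist": 0.309, "grip": 0}]}}

```text
time: 14.28
tool_pos: [0.6234, 0.1863, 0.3577]
tool_rot: [-0.0, 0.69, 0.724, 0.0]
contact_force: [0.8, -0.7, -0.2]
gripper_width: 0.695
```

Emit:
{"op": "play_rows", "data": {"increments": [{"offset": [0, 0, 40], "twist": 0, "grip": 0}, {"offset": [0, 0, 80], "twist": 0, "grip": 0}, {"offset": [0, 0, 100], "twist": 0, "grip": 0}, {"offset": [0, 0, 100], "twist": 0, "grip": 0}, {"offset": [0, 0, 100], "twist": 0, "grip": 0}]}}

```text
time: 14.7
tool_pos: [0.6222, 0.1842, 0.2563]
tool_rot: [-0.001, 0.69, 0.724, -0.001]
contact_force: [-0.5, 1.0, -0.9]
gripper_width: 0.691
```

```bash
python3 go.py .6233 .184 .232 1.619
```

```text
j [0.17 0.24 1.67 0.   1.24 0.13]
t 14.7 pos [0.6222 0.1842 0.2563] yaw 1.619 off [-0.2  1.1 24.3] twist -0.0 F [-0.5  1.  -0.9] w 0.691
```

Emit:
{"op": "play_rows", "data": {"increments": [{"offset": [0, 1, 8], "twist": 0, "grip": 0}, {"offset": [0, 1, 16], "twist": 0, "grip": 0}, {"offset": [0, 1, 22], "twist": 0, "grip": 0}, {"offset": [0, 1, 26], "twist": 0, "grip": 0}, {"offset": [0, 1, 26], "twist": 0, "grip": 0}]}}

```text
time: 15.12
tool_pos: [0.6235, 0.1841, 0.2309]
tool_rot: [-0.0, 0.69, 0.724, -0.0]
contact_force: [-0.2, -0.9, -1.0]
gripper_width: 0.694
```

Emit:
{"op": "play_rows", "data": {"increments": [{"offset": [0, 0, 1], "twist": 0, "grip": 0}, {"offset": [0, 0, 1], "twist": 0, "grip": 0}]}}

```text
time: 15.28
tool_pos: [0.6239, 0.1843, 0.2309]
tool_rot: [0.0, 0.69, 0.724, 0.0]
contact_force: [0.0, 0.0, -1.3]
gripper_width: 0.69
```

```bash
python3 go.py .6233 .184 .232 1.619
```

```text
j [0.17 0.27 1.68 0.   1.2  0.12]
t 15.3 pos [0.6239 0.1843 0.2309] yaw 1.619 off [-0.3 -0.6 -1.1] twist -0.0 F [ 0.   0.  -1.3] w 0.69
```

Emit:
{"op": "play_rows", "data": {"increments": [{"offset": [0, 0, 2], "twist": 0, "grip": 0}, {"offset": [0, 0, 2], "twist": 0, "grip": 0}, {"offset": [0, 0, 1], "twist": 0, "grip": 0.9}, {"offset": [0, 0, 1], "twist": 0, "grip": 0.9}, {"offset": [0, 0, 1], "twist": 0, "grip": 0.9}]}}

```text
time: 15.7
tool_pos: [0.6239, 0.1843, 0.23]
tool_rot: [0.0, 0.69, 0.724, 0.0]
contact_force: [-0.4, 0.2, 0.5]
gripper_width: 0.903
```

Emit:
{"op": "play_rows", "data": {"increments": [{"offset": [0, 0, -40], "twist": 0, "grip": 1}, {"offset": [0, 0, -80], "twist": 0, "grip": 1}, {"offset": [0, 0, -100], "twist": 0, "grip": 1}, {"offset": [-35, -19, -100], "twist": 0, "grip": 1}, {"offset": [-70, -38, -100], "twist": 0, "grip": 1}]}}

```text
time: 16.12
tool_pos: [0.5898, 0.113, 0.3328]
tool_rot: [0.002, 0.689, 0.725, 0.002]
contact_force: [0.1, -0.7, -0.6]
gripper_width: 0.999
```

Emit:
{"op": "play_rows", "data": {"increments": [{"offset": [-35, -19, 0], "twist": -0.03, "grip": 1}, {"offset": [-70, -38, 0], "twist": -0.065, "grip": 1}, {"offset": [-105, -57, 0], "twist": -0.065, "grip": 1}, {"offset": [-140, -76, 0], "twist": -0.065, "grip": 1}, {"offset": [-170, -93, 0], "twist": -0.065, "grip": 1}]}}

```text
time: 16.53
tool_pos: [0.5032, -0.0634, 0.3296]
tool_rot: [0.0, 0.666, 0.746, -0.0]
contact_force: [1.2, -0.1, 0.8]
gripper_width: 0.998
```

Emit:
{"op": "play_rows", "data": {"increments": [{"offset": [-35, -19, 0], "twist": 0, "grip": 1}, {"offset": [-62, -34, 0], "twist": 0, "grip": 1}, {"offset": [-62, -34, 0], "twist": 0, "grip": 1}, {"offset": [-62, -34, 0], "twist": 0, "grip": 1}]}}

```text
time: 16.87
tool_pos: [0.4771, -0.1285, 0.3297]
tool_rot: [0.0, 0.667, 0.745, 0.0]
contact_force: [-0.4, 0.2, -0.6]
gripper_width: 1.0
```

```bash
python3 go.py .4738 -.1255 .217 1.684
python3 - <<'E'
from h import *
g=snap("top","t6.png"); snap("side","s6.png")
for q in ["block1","knife","gouge","scraper"]:
  for c in("top","side"):
    for d in manip.tip_of(q,c): print("tip",q,c,round(d["p"],2),w(c,d["xyz"]).round(4))
E
```

```text
j [-0.41 -0.21  1.99  0.    1.36 -0.52]
t 16.9 pos [ 0.4771 -0.1285  0.3297] yaw 1.68 off [  3.3  -3.  112.7] twist -0.004 F [-0.4  0.2 -0.6] w 1.0
tip block1 top 0.87 [0.6243 0.1856 0.0102]
tip block1 top 0.72 [0.6261 0.1533 0.013 ]
tip block1 top 0.68 [ 0.3463 -0.3202 -0.0007]
tip block1 top 0.45 [ 0.4752 -0.1228  0.0007]
tip block1 top 0.17 [ 4.082e-01 -2.236e-01  2.000e-04]
tip block1 side 0.92 [ 0.3439 -0.3224  0.002 ]
tip block1 side 0.76 [ 0.4736 -0.1246 -0.0016]
tip block1 side 0.41 [ 0.5782  0.3987 -0.0008]
tip knife top 0.81 [ 0.4543  0.1185 -0.0008]
tip knife top 0.7 [ 0.4276  0.237  -0.0021]
tip knife top 0.46 [ 0.4089 -0.2238  0.0011]
tip knife side 0.69 [0.4553 0.1109 0.0013]
tip gouge top 0.57 [ 0.4319  0.2349 -0.0046]
tip gouge side 0.51 [0.4258 0.2309 0.0006]
tip scraper top 0.71 [ 0.4099 -0.2221  0.0024]
tip scraper side 0.6 [ 0.4067 -0.2258  0.0009]
tip scraper side 0.55 [ 0.5989 -0.1652  0.018 ]
```

Emit:
{"op": "play_rows", "data": {"increments": [{"offset": [4, -3, 35], "twist": 0, "grip": 1}, {"offset": [4, -3, 70], "twist": 0, "grip": 1}, {"offset": [4, -3, 95], "twist": 0, "grip": 1}, {"offset": [4, -3, 111], "twist": 0, "grip": 1}, {"offset": [4, -3, 111], "twist": 0, "grip": 1}]}}

```text
time: 17.78
tool_pos: [0.4723, -0.1225, 0.2142]
tool_rot: [-0.004, 0.666, 0.746, -0.001]
contact_force: [-0.7, 0.2, -1.2]
gripper_width: 0.999
```

Emit:
{"op": "play_rows", "data": {"increments": [{"offset": [0, 0, 0], "twist": 0, "grip": 0}, {"offset": [0, 0, 0], "twist": 0, "grip": 0}, {"offset": [0, 0, 0], "twist": 0, "grip": 0}, {"offset": [0, 0, 0], "twist": 0, "grip": 0}, {"offset": [0, 0, 0], "twist": 0, "grip": 0}]}}

```text
time: 18.2
tool_pos: [0.4752, -0.1239, 0.2208]
tool_rot: [0.002, 0.666, 0.746, 0.001]
contact_force: [-0.5, 0.2, 4.0]
gripper_width: 0.69
```

```bash
python3 go.py .6220 .216 .36 1.619
```

```text
j [-0.41 -0.08  2.07  0.    1.15 -0.52]
t 18.2 pos [ 0.4752 -0.1239  0.2208] yaw 1.684 off [ 320.9  184.7 -139.2] twist 0.065 F [-0.5  0.2  4. ] w 0.69
```

Emit:
{"op": "play_rows", "data": {"increments": [{"offset": [0, 0, -40], "twist": 0, "grip": 0}, {"offset": [0, 0, -80], "twist": 0, "grip": 0}, {"offset": [0, 0, -120], "twist": 0, "grip": 0}, {"offset": [25, 14, -139], "twist": 0, "grip": 0}, {"offset": [51, 29, -139], "twist": 0, "grip": 0}]}}

```text
time: 18.62
tool_pos: [0.4987, -0.0703, 0.3655]
tool_rot: [0.006, 0.667, 0.745, 0.003]
contact_force: [0.6, 0.3, -0.3]
gripper_width: 0.69
```

Emit:
{"op": "play_rows", "data": {"increments": [{"offset": [30, 17, 0], "twist": 0, "grip": 0}, {"offset": [60, 35, 0], "twist": 0, "grip": 0}, {"offset": [90, 52, 0], "twist": 0, "grip": 0}, {"offset": [120, 69, 0], "twist": 0, "grip": 0}, {"offset": [150, 86, 0], "twist": 0, "grip": 0}]}}

```text
time: 19.03
tool_pos: [0.5661, 0.0909, 0.358]
tool_rot: [0.0, 0.666, 0.746, 0.0]
contact_force: [0.8, -0.3, -0.1]
gripper_width: 0.695
```

Emit:
{"op": "play_rows", "data": {"increments": [{"offset": [30, 17, 0], "twist": 0, "grip": 0}, {"offset": [60, 35, 0], "twist": 0, "grip": 0}, {"offset": [90, 52, 0], "twist": 0.03, "grip": 0}, {"offset": [120, 70, 0], "twist": 0.065, "grip": 0}, {"offset": [120, 70, 0], "twist": 0.065, "grip": 0}]}}

```text
time: 19.45
tool_pos: [0.6228, 0.2209, 0.3575]
tool_rot: [-0.001, 0.689, 0.725, 0.001]
contact_force: [-0.2, -0.8, -0.3]
gripper_width: 0.689
```

Emit:
{"op": "play_rows", "data": {"increments": [{"offset": [0, 0, 40], "twist": 0, "grip": 0}, {"offset": [0, 0, 80], "twist": 0, "grip": 0}, {"offset": [0, 0, 100], "twist": 0, "grip": 0}, {"offset": [0, 0, 100], "twist": 0, "grip": 0}, {"offset": [0, 0, 100], "twist": 0, "grip": 0}]}}

```text
time: 19.87
tool_pos: [0.6213, 0.216, 0.2563]
tool_rot: [-0.001, 0.69, 0.724, -0.001]
contact_force: [-0.3, -0.2, -0.6]
gripper_width: 0.692
```

```bash
python3 go.py .6220 .216 .231 1.619
```

```text
j [ 0.22  0.26  1.64 -0.    1.24  0.17]
t 19.9 pos [0.6213 0.216  0.2563] yaw 1.619 off [-0.1  0.8 25.3] twist -0.0 F [-0.3 -0.2 -0.6] w 0.692
```

Emit:
{"op": "play_rows", "data": {"increments": [{"offset": [0, 1, 10], "twist": 0, "grip": 0}, {"offset": [0, 1, 20], "twist": 0, "grip": 0}, {"offset": [0, 1, 25], "twist": 0, "grip": 0}, {"offset": [0, 1, 28], "twist": 0, "grip": 0}, {"offset": [0, 1, 29], "twist": 0, "grip": 0}]}}

```text
time: 20.28
tool_pos: [0.6251, 0.2171, 0.2397]
tool_rot: [0.001, 0.69, 0.724, 0.002]
contact_force: [-20.1, -4.1, 41.2]
gripper_width: 0.691
```

Emit:
{"op": "play_rows", "data": {"increments": [{"offset": [0, 0, 0], "twist": 0, "grip": 0}, {"offset": [0, 0, 0], "twist": 0, "grip": 0.9}, {"offset": [0, 0, 0], "twist": 0, "grip": 0.9}, {"offset": [0, 0, 0], "twist": 0, "grip": 0.9}, {"offset": [0, 0, -40], "twist": 0, "grip": 0.9}]}}

```text
time: 20.7
tool_pos: [0.6195, 0.2154, 0.259]
tool_rot: [-0.005, 0.69, 0.724, -0.007]
contact_force: [-1.1, -1.2, -2.1]
gripper_width: 0.901
```

Emit:
{"op": "play_rows", "data": {"increments": [{"offset": [0, 0, -40], "twist": 0, "grip": 1}, {"offset": [-20, -10, -60], "twist": 0, "grip": 1}, {"offset": [-50, -28, -60], "twist": 0, "grip": 1}, {"offset": [-82, -46, -60], "twist": 0, "grip": 1}, {"offset": [-114, -66, -60], "twist": 0, "grip": 1}]}}

```text
time: 21.12
tool_pos: [0.5619, 0.0984, 0.3289]
tool_rot: [0.001, 0.69, 0.724, 0.0]
contact_force: [0.5, -1.3, -0.6]
gripper_width: 0.996
```

Emit:
{"op": "play_rows", "data": {"increments": [{"offset": [-34, -20, 0], "twist": 0, "grip": 1}, {"offset": [-68, -39, 0], "twist": 0, "grip": 1}, {"offset": [-102, -59, 0], "twist": 0, "grip": 1}, {"offset": [-136, -78, 0], "twist": 0, "grip": 1}, {"offset": [-170, -98, 0], "twist": 0, "grip": 1}]}}

```text
time: 21.53
tool_pos: [0.4715, -0.0765, 0.3282]
tool_rot: [0.0, 0.69, 0.724, -0.0]
contact_force: [0.2, -1.0, 0.2]
gripper_width: 1.001
```

Emit:
{"op": "play_rows", "data": {"increments": [{"offset": [-34, -20, 0], "twist": -0.1, "grip": 1}, {"offset": [-68, -39, 0], "twist": -0.2, "grip": 1}, {"offset": [-102, -59, 0], "twist": -0.3, "grip": 1}, {"offset": [-136, -78, 0], "twist": -0.3, "grip": 1}, {"offset": [-170, -98, 0], "twist": -0.3, "grip": 1}]}}

```text
time: 21.95
tool_pos: [0.3816, -0.2512, 0.3284]
tool_rot: [0.0, 0.574, 0.819, -0.0]
contact_force: [0.8, 0.1, -0.3]
gripper_width: 1.005
```

```bash
python3 go.py .346 -.321 .217 1.92
```

```text
j [-0.75 -0.31  2.07 -0.    1.38 -1.09]
t 21.9 pos [ 0.3816 -0.2512  0.3284] yaw 1.919 off [-53.4 -57.3 111.4] twist -0.001 F [ 0.8  0.1 -0.3] w 1.005
```

Block 3 bottomed out about 9 mm high, so it landed on a lip. I'll look before going on.

Run:
```python
from h import *
f=snap("side","s7.png"); u,v=map(int,px("side",(.625,.2,.05)))
g=snap("top","t7.png")
A=cv2.resize(f[v-45:v+55,u-50:u+50],(400,400)); B=cv2.resize(rect("top",g,.622,.21,.088,.9,200),(400,400))
cv2.imwrite("pics/s7c.png",np.hstack([A,B]))
for c in("top","side"):
    for d in manip.tip_of("block1",c): print("tip",c,round(d["p"],2),w(c,d["xyz"]).round(4))
```

```text
tip top 0.93 [0.6293 0.2167 0.013 ]
tip top 0.82 [0.6236 0.1867 0.0086]
tip top 0.79 [0.6288 0.153  0.0073]
tip side 0.97 [ 0.3447 -0.326  -0.0005]
```

View pics/s7c.png

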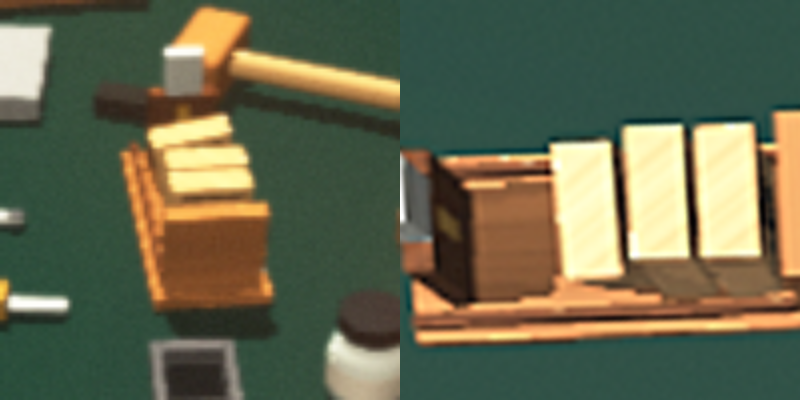

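Block 3 leans with its +x bottom edge on the lip, so the rack's midline is about 2–3 mm nearer -x than I assumed. I'll go back, regrip it and set it right.

Emit:
{"op": "play_rows", "data": {"increments": [{"offset": [24, 26, 0], "twist": 0, "grip": 1}, {"offset": [48, 51, 0], "twist": 0, "grip": 1}, {"offset": [72, 76, 0], "twist": 0, "grip": 1}, {"offset": [96, 102, 0], "twist": 0, "grip": 1}, {"offset": [119, 127, 0], "twist": 0, "grip": 1}]}}

```text
time: 22.57
tool_pos: [0.4624, -0.0912, 0.3284]
tool_rot: [-0.0, 0.573, 0.82, 0.0]
contact_force: [0.9, -1.1, -0.0]
gripper_width: 1.002
```

Emit:
{"op": "play_rows", "data": {"increments": [{"offset": [24, 26, 0], "twist": 0, "grip": 1}, {"offset": [48, 51, 0], "twist": 0, "grip": 1}, {"offset": [72, 76, 0], "twist": 0, "grip": 1}, {"offset": [96, 102, 0], "twist": 0, "grip": 1}, {"offset": [119, 127, 0], "twist": 0, "grip": 1}]}}

```text
time: 22.98
tool_pos: [0.5407, 0.0646, 0.3282]
tool_rot: [-0.0, 0.573, 0.82, 0.0]
contact_force: [0.7, -0.8, 0.4]
gripper_width: 1.001
```

Emit:
{"op": "play_rows", "data": {"increments": [{"offset": [24, 26, 0], "twist": 0.1, "grip": 1}, {"offset": [48, 51, 0], "twist": 0.2, "grip": 1}, {"offset": [72, 76, 0], "twist": 0.3, "grip": 1}, {"offset": [96, 102, 0], "twist": 0.3, "grip": 1}, {"offset": [119, 127, 0], "twist": 0.3, "grip": 1}]}}

```text
time: 23.4
tool_pos: [0.6189, 0.2201, 0.3279]
tool_rot: [-0.0, 0.689, 0.725, -0.0]
contact_force: [0.2, -0.7, -0.0]
gripper_width: 1.0
```

```bash
python3 go.py .6165 .2165 .232 1.619
```

```text
j [0.23 0.18 1.6  0.   1.36 0.18]
t 23.4 pos [0.6189 0.2201 0.3279] yaw 1.622 off [-3.4 -2.5 95.9] twist 0.003 F [ 0.2 -0.7 -0. ] w 1.0
```

Emit:
{"op": "play_rows", "data": {"increments": [{"offset": [-3, -2, 30], "twist": 0, "grip": 1}, {"offset": [-3, -2, 60], "twist": 0, "grip": 1}, {"offset": [-3, -2, 80], "twist": 0, "grip": 1}, {"offset": [-3, -2, 91], "twist": 0, "grip": 1}, {"offset": [-3, -2, 91], "twist": 0, "grip": 1}]}}

```text
time: 23.82
tool_pos: [0.6155, 0.2141, 0.2334]
tool_rot: [-0.002, 0.689, 0.725, -0.003]
contact_force: [-0.3, -0.3, -0.9]
gripper_width: 0.998
```

Emit:
{"op": "play_rows", "data": {"increments": [{"offset": [0, 0, 0], "twist": 0, "grip": 0}, {"offset": [0, 0, 0], "twist": 0, "grip": 0}, {"offset": [0, 0, 0], "twist": 0, "grip": 0}, {"offset": [0, 0, 0], "twist": 0, "grip": 0}, {"offset": [0, 0, 0], "twist": 0, "grip": 0}]}}

```text
time: 24.23
tool_pos: [0.6185, 0.213, 0.2406]
tool_rot: [0.001, 0.69, 0.724, 0.002]
contact_force: [-1.5, 0.5, 6.5]
gripper_width: 0.701
```

Emit:
{"op": "play_rows", "data": {"increments": [{"offset": [0, 0, -10], "twist": 0, "grip": 0}, {"offset": [0, 0, -20], "twist": 0, "grip": 0}, {"offset": [0, 0, -40], "twist": 0, "grip": 0}, {"offset": [0, 0, -60], "twist": 0, "grip": 0}, {"offset": [0, 0, -60], "twist": 0, "grip": 0}]}}

```text
time: 24.65
tool_pos: [0.619, 0.2129, 0.3037]
tool_rot: [0.003, 0.69, 0.724, 0.004]
contact_force: [0.5, -0.4, -0.1]
gripper_width: 0.705
```

```bash
python3 go.py .6195 .2165 .236 1.619
python3 - <<'E'
from h import *
f=snap("side","s8.png"); u,v=map(int,px("side",(.625,.2,.08)))
g=snap("top","t8.png")
A=cv2.resize(f[v-50:v+50,u-50:u+50],(500,500)); 
cv2.imwrite("pics/s8c.png",A)
E
```

```text
j [ 0.22  0.2   1.63 -0.    1.31  0.17]
t 24.6 pos [0.619  0.2129 0.3037] yaw 1.619 off [ 3.4  0.  67.7] twist -0.0 F [ 0.5 -0.4 -0.1] w 0.705
```

View pics/s8c.png

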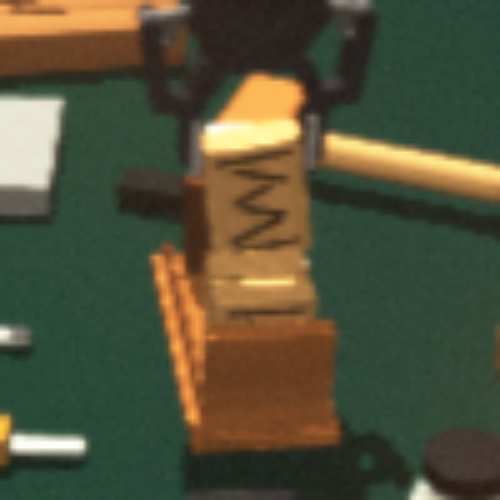

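Emit:
{"op": "play_rows", "data": {"increments": [{"offset": [3.5, 0, 20], "twist": 0, "grip": 0}, {"offset": [3.5, 0, 40], "twist": 0, "grip": 0}, {"offset": [3.5, 0, 52], "twist": 0, "grip": 0}, {"offset": [3.5, 0, 58], "twist": 0, "grip": 0}, {"offset": [3.5, 0, 58], "twist": 0, "grip": 0}]}}

```text
time: 25.17
tool_pos: [0.6167, 0.2161, 0.2387]
tool_rot: [-0.002, 0.69, 0.724, -0.002]
contact_force: [-4.2, -0.6, 2.2]
gripper_width: 0.7
```

Emit:
{"op": "play_rows", "data": {"increments": [{"offset": [0, 0, 2], "twist": 0, "grip": 0}, {"offset": [0, 0, 4], "twist": 0, "grip": 0}, {"offset": [0, 0, 5], "twist": 0, "grip": 0}, {"offset": [0, 0, 5], "twist": 0, "grip": 0}]}}

```text
time: 25.5
tool_pos: [0.617, 0.2164, 0.2383]
tool_rot: [-0.002, 0.69, 0.724, -0.002]
contact_force: [-12.2, -2.6, 22.8]
gripper_width: 0.705
```

Emit:
{"op": "play_rows", "data": {"increments": [{"offset": [0, 0, 2], "twist": 0, "grip": 0}, {"offset": [0, 0, 2], "twist": 0, "grip": 0}]}}

```text
time: 25.67
tool_pos: [0.6173, 0.2165, 0.2381]
tool_rot: [-0.002, 0.69, 0.724, -0.002]
contact_force: [-15.6, -3.5, 30.3]
gripper_width: 0.701
```

```bash
python3 go.py .6195 .2165 .236 1.619
```

```text
j [0.22 0.27 1.66 0.   1.22 0.18]
t 25.7 pos [0.6173 0.2165 0.2381] yaw 1.619 off [-0.1  2.2  2.1] twist 0.0 F [-15.6  -3.5  30.3] w 0.701
```

Emit:
{"op": "play_rows", "data": {"increments": [{"offset": [0, 0, -6], "twist": 0, "grip": 0}, {"offset": [0, 0, -6], "twist": 0, "grip": 0}, {"offset": [0, 0, -6], "twist": 0, "grip": 0.9}, {"offset": [0, 0, -6], "twist": 0, "grip": 0.9}, {"offset": [0, 0, -6], "twist": 0, "grip": 0.9}]}}

```text
time: 26.08
tool_pos: [0.6174, 0.2161, 0.2381]
tool_rot: [0.0, 0.69, 0.724, -0.0]
contact_force: [-0.2, 0.8, -0.3]
gripper_width: 0.901
```

Emit:
{"op": "play_rows", "data": {"increments": [{"offset": [0, 0, -40], "twist": 0, "grip": 1}, {"offset": [0, 0, -80], "twist": 0, "grip": 1}, {"offset": [-35, -20, -80], "twist": 0, "grip": 1}, {"offset": [-70, -40, -80], "twist": 0, "grip": 1}, {"offset": [-114, -66, -80], "twist": 0, "grip": 1}]}}

```text
time: 26.5
tool_pos: [0.5612, 0.1069, 0.3199]
tool_rot: [0.001, 0.689, 0.724, 0.001]
contact_force: [1.2, -1.0, -0.6]
gripper_width: 0.998
```

Emit:
{"op": "play_rows", "data": {"increments": [{"offset": [-34, -20, 0], "twist": 0, "grip": 1}, {"offset": [-68, -39, 0], "twist": 0, "grip": 1}, {"offset": [-102, -59, 0], "twist": 0, "grip": 1}, {"offset": [-136, -78, 0], "twist": 0, "grip": 1}, {"offset": [-170, -98, 0], "twist": 0, "grip": 1}]}}

```text
time: 26.92
tool_pos: [0.4706, -0.0684, 0.3187]
tool_rot: [0.0, 0.69, 0.724, 0.0]
contact_force: [0.9, -1.2, -0.6]
gripper_width: 1.001
```

```bash
python3 go.py .346 -.321 .217 1.92
python3 - <<'E'
from h import *
f=snap("side","s9.png"); u,v=map(int,px("side",(.625,.2,.05)))
g=snap("top","t9.png")
A=cv2.resize(f[v-40:v+40,u-40:u+40],(400,400)); B=cv2.resize(rect("top",g,.622,.19,.088,.7,200),(400,400))
cv2.imwrite("pics/s9c.png",np.hstack([A,B]))
E
```

```text
j [-0.3  -0.25  2.04 -0.    1.35 -0.35]
t 26.9 pos [ 0.4706 -0.0684  0.3187] yaw 1.619 off [-246.3 -136.7  101.6] twist -0.301 F [ 0.9 -1.2 -0.6] w 1.001
```

View pics/s9c.png

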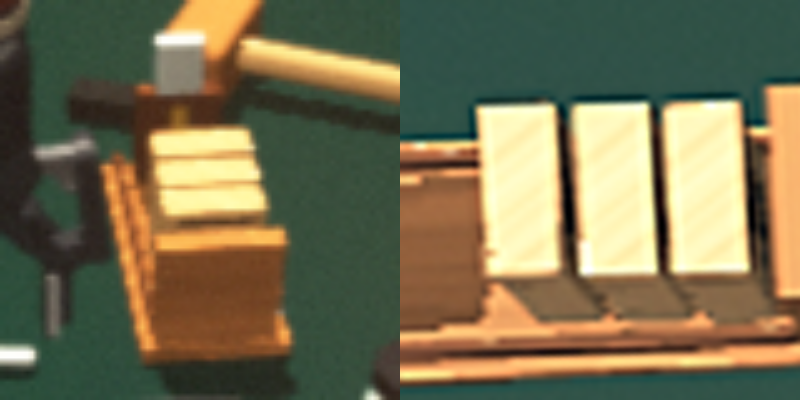

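All three blocks stand upright on the floor (tops at rows ~101–275, flush). On to the fourth block.

Emit:
{"op": "play_rows", "data": {"increments": [{"offset": [-34, -19, 0], "twist": -0.1, "grip": 1}, {"offset": [-68, -38, 0], "twist": -0.2, "grip": 1}, {"offset": [-102, -57, 0], "twist": -0.3, "grip": 1}, {"offset": [-136, -76, 0], "twist": -0.3, "grip": 1}, {"offset": [-170, -95, 0], "twist": -0.3, "grip": 1}]}}

```text
time: 27.43
tool_pos: [0.3841, -0.2425, 0.3189]
tool_rot: [0.001, 0.574, 0.819, 0.0]
contact_force: [0.6, -0.1, -0.2]
gripper_width: 0.997
```

```bash
python3 go.py .346 -.321 .217 1.92
```

```text
j [-0.73 -0.31  2.09  0.    1.36 -1.08]
t 27.4 pos [ 0.3841 -0.2425  0.3189] yaw 1.92 off [-60.6 -62.7 101.9] twist -0.0 F [ 0.6 -0.1 -0.2] w 0.997
```

Emit:
{"op": "play_rows", "data": {"increments": [{"offset": [-29, -30, 0], "twist": 0, "grip": 1}, {"offset": [-57, -61, 0], "twist": 0, "grip": 1}, {"offset": [-57, -61, 30], "twist": 0, "grip": 1}, {"offset": [-57, -61, 50], "twist": 0, "grip": 1}, {"offset": [-57, -61, 50], "twist": 0, "grip": 1}]}}

```text
time: 27.85
tool_pos: [0.3455, -0.315, 0.2641]
tool_rot: [-0.004, 0.575, 0.818, 0.001]
contact_force: [0.3, 1.0, -1.1]
gripper_width: 0.999
```

```bash
python3 go.py .346 -.321 .217 1.92
```

```text
j [-0.9  -0.2   2.1   0.    1.25 -1.24]
t 27.9 pos [ 0.3455 -0.315   0.2641] yaw 1.917 off [-6.2 -1.5 47. ] twist -0.003 F [ 0.3  1.  -1.1] w 0.999
```

Emit:
{"op": "play_rows", "data": {"increments": [{"offset": [-4, -1, 25], "twist": 0, "grip": 1}, {"offset": [-4, -1, 47], "twist": 0, "grip": 1}, {"offset": [-4, -1, 47], "twist": 0, "grip": 1}, {"offset": [-4, -1, 47], "twist": 0, "grip": 0}, {"offset": [-4, -1, 47], "twist": 0, "grip": 0}]}}

```text
time: 28.27
tool_pos: [0.3481, -0.32, 0.2233]
tool_rot: [0.001, 0.574, 0.819, -0.0]
contact_force: [-0.3, -0.7, 1.4]
gripper_width: 0.75
```

Emit:
{"op": "play_rows", "data": {"increments": [{"offset": [0, 0, 0], "twist": 0, "grip": 0}, {"offset": [0, 0, 0], "twist": 0, "grip": 0}, {"offset": [0, 0, 0], "twist": 0, "grip": 0}, {"offset": [0, 0, 0], "twist": 0, "grip": 0}]}}

```text
time: 28.6
tool_pos: [0.3482, -0.3206, 0.224]
tool_rot: [0.002, 0.574, 0.819, -0.0]
contact_force: [1.0, 0.8, 6.6]
gripper_width: 0.688
```

Emit:
{"op": "play_rows", "data": {"increments": [{"offset": [0, 0, -40], "twist": 0, "grip": 0}, {"offset": [0, 0, -80], "twist": 0, "grip": 0}, {"offset": [0, 0, -120], "twist": 0, "grip": 0}, {"offset": [0, 0, -140], "twist": 0, "grip": 0}, {"offset": [0, 0, -140], "twist": 0, "grip": 0}]}}

```text
time: 29.02
tool_pos: [0.3482, -0.3208, 0.3688]
tool_rot: [0.006, 0.574, 0.819, -0.002]
contact_force: [0.4, 0.1, -0.4]
gripper_width: 0.688
```

```bash
python3 go.py .618 .2495 .36 1.619
```

```text
j [-0.9  -0.3   2.    0.    1.44 -1.25]
t 29.0 pos [ 0.3482 -0.3208  0.3688] yaw 1.919 off [444.2 448.1   5.4] twist 0.3 F [ 0.4  0.1 -0.4] w 0.688
```

Emit:
{"op": "play_rows", "data": {"increments": [{"offset": [22, 22, 0], "twist": 0, "grip": 0}, {"offset": [45, 45, 0], "twist": 0, "grip": 0}, {"offset": [67, 67, 0], "twist": 0, "grip": 0}, {"offset": [89, 90, 0], "twist": 0, "grip": 0}, {"offset": [111, 112, 0], "twist": 0, "grip": 0}]}}

```text
time: 29.43
tool_pos: [0.4147, -0.1756, 0.3602]
tool_rot: [-0.001, 0.574, 0.819, 0.0]
contact_force: [-0.4, 0.3, -1.1]
gripper_width: 0.686
```

Emit:
{"op": "play_rows", "data": {"increments": [{"offset": [22, 22, 0], "twist": 0, "grip": 0}, {"offset": [45, 45, 0], "twist": 0, "grip": 0}, {"offset": [67, 67, 0], "twist": 0, "grip": 0}, {"offset": [89, 90, 0], "twist": 0, "grip": 0}, {"offset": [111, 112, 0], "twist": 0, "grip": 0}]}}

```text
time: 29.85
tool_pos: [0.4821, -0.033, 0.3602]
tool_rot: [-0.001, 0.574, 0.819, -0.0]
contact_force: [-0.2, -0.7, -1.0]
gripper_width: 0.688
```

Emit:
{"op": "play_rows", "data": {"increments": [{"offset": [22, 22, 0], "twist": 0, "grip": 0}, {"offset": [45, 45, 0], "twist": 0, "grip": 0}, {"offset": [67, 67, 0], "twist": 0, "grip": 0}, {"offset": [89, 90, 0], "twist": 0, "grip": 0}, {"offset": [111, 112, 0], "twist": 0, "grip": 0}]}}

```text
time: 30.27
tool_pos: [0.5496, 0.1095, 0.36]
tool_rot: [-0.001, 0.574, 0.819, -0.001]
contact_force: [0.1, 0.0, -0.4]
gripper_width: 0.692
```

Emit:
{"op": "play_rows", "data": {"increments": [{"offset": [28, 28, 0], "twist": 0.1, "grip": 0}, {"offset": [56, 56, 0], "twist": 0.2, "grip": 0}, {"offset": [84, 84, 0], "twist": 0.3, "grip": 0}, {"offset": [109, 109, 0], "twist": 0.3, "grip": 0}, {"offset": [109, 109, 0], "twist": 0.3, "grip": 0}]}}

```text
time: 30.68
tool_pos: [0.6156, 0.2522, 0.3592]
tool_rot: [-0.001, 0.688, 0.725, -0.0]
contact_force: [-0.8, -1.1, -1.1]
gripper_width: 0.689
```

```bash
python3 go.py .618 .2495 .25 1.619
```

```text
j [0.28 0.18 1.56 0.   1.41 0.22]
t 30.7 pos [0.6156 0.2522 0.3592] yaw 1.623 off [ -3.    2.5 109.2] twist 0.004 F [-0.8 -1.1 -1.1] w 0.689
```

Emit:
{"op": "play_rows", "data": {"increments": [{"offset": [-2, 2, 30], "twist": 0.004, "grip": 0}, {"offset": [-2, 2, 60], "twist": 0.004, "grip": 0}, {"offset": [-2, 2, 90], "twist": 0.004, "grip": 0}, {"offset": [-2, 2, 105], "twist": 0.004, "grip": 0}, {"offset": [-2, 2, 105], "twist": 0.004, "grip": 0}]}}

```text
time: 31.1
tool_pos: [0.6146, 0.2447, 0.25]
tool_rot: [-0.003, 0.691, 0.722, -0.005]
contact_force: [-0.7, -0.2, -1.9]
gripper_width: 0.687
```

Emit:
{"op": "play_rows", "data": {"increments": [{"offset": [0, 0, 0], "twist": 0, "grip": 0}, {"offset": [0, 0, 0], "twist": 0, "grip": 0}, {"offset": [0, 0, 0], "twist": 0, "grip": 0}]}}

```text
time: 31.35
tool_pos: [0.618, 0.2457, 0.2596]
tool_rot: [0.001, 0.691, 0.722, 0.002]
contact_force: [-0.2, -0.5, 0.4]
gripper_width: 0.687
```

```bash
python3 go.py .618 .2495 .235 1.619
```

```text
j [0.27 0.27 1.63 0.   1.24 0.22]
t 31.4 pos [0.618  0.2457 0.2596] yaw 1.615 off [ 3.8  0.  24.6] twist -0.004 F [-0.2 -0.5  0.4] w 0.687
```

Emit:
{"op": "play_rows", "data": {"increments": [{"offset": [3.5, 0, 7], "twist": 0, "grip": 0}, {"offset": [3.5, 0, 14], "twist": 0, "grip": 0}, {"offset": [3.5, 0, 20], "twist": 0, "grip": 0}, {"offset": [3.5, 0, 20], "twist": 0, "grip": 0}, {"offset": [3.5, 0, 20], "twist": 0, "grip": 0}]}}

```text
time: 31.77
tool_pos: [0.6169, 0.249, 0.236]
tool_rot: [0.0, 0.691, 0.723, -0.0]
contact_force: [1.2, -0.8, -2.3]
gripper_width: 0.692
```

Emit:
{"op": "play_rows", "data": {"increments": [{"offset": [0, 0, 2], "twist": 0, "grip": 0}, {"offset": [0, 0, 4], "twist": 0, "grip": 0}, {"offset": [0, 0, 6], "twist": 0, "grip": 0}, {"offset": [0, 0, 6], "twist": 0, "grip": 0}, {"offset": [0, 0, 6], "twist": 0, "grip": 0}]}}

```text
time: 32.18
tool_pos: [0.6172, 0.2492, 0.234]
tool_rot: [-0.0, 0.691, 0.723, -0.0]
contact_force: [-7.0, -2.1, 13.5]
gripper_width: 0.691
```

```bash
python3 go.py .618 .2495 .235 1.619
```

```text
j [ 0.27  0.3   1.64 -0.    1.21  0.23]
t 32.2 pos [0.6172 0.2492 0.234 ] yaw 1.615 off [ 0.2  0.9 -1. ] twist -0.004 F [-7.  -2.1 13.5] w 0.691
```

Emit:
{"op": "play_rows", "data": {"increments": [{"offset": [0, 0, -3], "twist": 0, "grip": 0.9}, {"offset": [0, 0, -3], "twist": 0, "grip": 0.9}, {"offset": [0, 0, -3], "twist": 0, "grip": 0.9}, {"offset": [0, 0, -40], "twist": 0, "grip": 1}, {"offset": [0, 0, -80], "twist": 0, "grip": 1}]}}

```text
time: 32.6
tool_pos: [0.6153, 0.2485, 0.3061]
tool_rot: [-0.003, 0.691, 0.722, -0.004]
contact_force: [1.1, 1.2, -0.7]
gripper_width: 0.994
```

Emit:
{"op": "play_rows", "data": {"increments": [{"offset": [20, 0, -30], "twist": 0.12, "grip": 1}, {"offset": [30, 0, -40], "twist": 0.24, "grip": 1}, {"offset": [45, 0, -40], "twist": 0.36, "grip": 1}, {"offset": [45, 0, -40], "twist": 0.48, "grip": 1}, {"offset": [45, 0, -40], "twist": 0.6, "grip": 1}]}}

```text
time: 33.02
tool_pos: [0.6147, 0.2948, 0.3506]
tool_rot: [-0.0, 0.875, 0.484, -0.0]
contact_force: [-0.6, 0.5, 0.3]
gripper_width: 0.996
```

Emit:
{"op": "play_rows", "data": {"increments": [{"offset": [0, 0, 0], "twist": 0.12, "grip": 1}, {"offset": [0, 0, 0], "twist": 0.24, "grip": 1}, {"offset": [0, 0, 0], "twist": 0.36, "grip": 1}, {"offset": [0, 0, 0], "twist": 0.48, "grip": 1}, {"offset": [0, 0, 0], "twist": 0.6, "grip": 1}]}}

```text
time: 33.43
tool_pos: [0.6148, 0.2939, 0.3498]
tool_rot: [0.0, 0.979, 0.203, -0.001]
contact_force: [0.4, -0.0, 0.5]
gripper_width: 0.996
```

Emit:
{"op": "play_rows", "data": {"increments": [{"offset": [0, 0, 0], "twist": 0.12, "grip": 1}, {"offset": [0, 0, 0], "twist": 0.24, "grip": 1}, {"offset": [0, 0, 0], "twist": 0.367, "grip": 1}, {"offset": [0, 0, 0], "twist": 0.367, "grip": 1}, {"offset": [0, 0, 0], "twist": 0.367, "grip": 1}]}}

```text
time: 33.85
tool_pos: [0.6148, 0.294, 0.35]
tool_rot: [0.0, 1.0, 0.025, -0.0]
contact_force: [0.8, 0.1, -0.1]
gripper_width: 1.002
```

```bash
python3 go.py .617 .2943 .267 .048
```

```text
j [0.34 0.22 1.52 0.   1.4  1.86]
t 33.9 pos [0.6148 0.294  0.35  ] yaw 0.051 off [ 2.3 -0.3 83. ] twist 0.003 F [ 0.8  0.1 -0.1] w 1.002
```

Emit:
{"op": "play_rows", "data": {"increments": [{"offset": [2, 0, 25], "twist": 0.003, "grip": 1}, {"offset": [2, 0, 45], "twist": 0.003, "grip": 1}, {"offset": [2, 0, 65], "twist": 0.003, "grip": 1}, {"offset": [2, 0, 78], "twist": 0.003, "grip": 1}, {"offset": [2, 0, 83], "twist": 0.003, "grip": 1}]}}

```text
time: 34.27
tool_pos: [0.616, 0.2937, 0.2643]
tool_rot: [0.001, 1.0, 0.023, -0.002]
contact_force: [0.1, 0.2, -0.2]
gripper_width: 0.999
```

Emit:
{"op": "play_rows", "data": {"increments": [{"offset": [0, 0, 0], "twist": 0, "grip": 0}, {"offset": [0, 0, 0], "twist": 0, "grip": 0}, {"offset": [0, 0, 0], "twist": 0, "grip": 0}, {"offset": [0, 0, 0], "twist": 0, "grip": 0}, {"offset": [0, 0, 0], "twist": 0, "grip": 0}]}}

```text
time: 34.68
tool_pos: [0.6173, 0.2943, 0.2692]
tool_rot: [-0.0, 1.0, 0.023, 0.001]
contact_force: [0.2, 0.2, -0.0]
gripper_width: 0.299
```

Emit:
{"op": "play_rows", "data": {"increments": [{"offset": [0, 0, 0], "twist": 0, "grip": 0}, {"offset": [0, 0, 0], "twist": 0, "grip": 0}]}}

```text
time: 34.85
tool_pos: [0.6172, 0.2944, 0.2691]
tool_rot: [-0.0, 1.0, 0.023, 0.001]
contact_force: [-0.5, 0.5, 4.2]
gripper_width: 0.147
```

```bash
python3 go.py .6195 .2445 .267 .048
```

```text
j [0.34 0.3  1.57 0.   1.27 1.86]
t 34.9 pos [0.6172 0.2944 0.2691] yaw 0.045 off [ 0.  49.9  2. ] twist -0.003 F [-0.5  0.5  4.2] w 0.147
```

Emit:
{"op": "play_rows", "data": {"increments": [{"offset": [0, 8, 0], "twist": 0, "grip": 0}, {"offset": [0, 16, 0], "twist": 0, "grip": 0}, {"offset": [0, 24, 0], "twist": 0, "grip": 0}, {"offset": [0, 32, 0], "twist": 0, "grip": 0}, {"offset": [0, 38, 0], "twist": 0, "grip": 0}]}}

```text
time: 35.27
tool_pos: [0.619, 0.2555, 0.269]
tool_rot: [-0.001, 1.0, 0.022, 0.001]
contact_force: [-0.7, 3.5, 5.2]
gripper_width: 0.152
```

Emit:
{"op": "play_rows", "data": {"increments": [{"offset": [0, 3, 0], "twist": 0, "grip": 0}, {"offset": [0, 6, 0], "twist": 0, "grip": 0}, {"offset": [0, 8, 0], "twist": 0, "grip": 0}, {"offset": [0, 8, 0], "twist": 0, "grip": 0}, {"offset": [0, 8, 0], "twist": 0, "grip": 0}]}}

```text
time: 35.68
tool_pos: [0.6193, 0.2478, 0.269]
tool_rot: [-0.001, 1.0, 0.022, 0.001]
contact_force: [0.1, 2.7, 6.4]
gripper_width: 0.149
```

Emit:
{"op": "play_rows", "data": {"increments": [{"offset": [0, 1, 0], "twist": 0, "grip": 0}, {"offset": [0, 2, 0], "twist": 0, "grip": 0}, {"offset": [0, 2, 0], "twist": 0, "grip": 0}]}}

```text
time: 35.93
tool_pos: [0.6194, 0.2461, 0.269]
tool_rot: [-0.001, 1.0, 0.022, 0.001]
contact_force: [-0.9, 4.2, 5.7]
gripper_width: 0.149
```

Emit:
{"op": "play_rows", "data": {"increments": [{"offset": [0, 1, 0], "twist": 0, "grip": 0}, {"offset": [0, 2, 0], "twist": 0, "grip": 0}, {"offset": [0, 2, 0], "twist": 0, "grip": 0}]}}

```text
time: 36.18
tool_pos: [0.6195, 0.2441, 0.2691]
tool_rot: [-0.001, 1.0, 0.022, 0.001]
contact_force: [-0.1, 4.7, 5.3]
gripper_width: 0.151
```

Emit:
{"op": "play_rows", "data": {"increments": [{"offset": [0, 1, 0], "twist": 0, "grip": 0}, {"offset": [0, 2, 0], "twist": 0, "grip": 0}, {"offset": [0, 2, 0], "twist": 0, "grip": 0}]}}

```text
time: 36.43
tool_pos: [0.6196, 0.2421, 0.2691]
tool_rot: [-0.001, 1.0, 0.022, 0.001]
contact_force: [-0.3, 4.5, 4.8]
gripper_width: 0.151
```

Emit:
{"op": "play_rows", "data": {"increments": [{"offset": [0, 1, 0], "twist": 0, "grip": 0}, {"offset": [0, 1, 0], "twist": 0, "grip": 0}, {"offset": [0, 1, 0], "twist": 0, "grip": 0}]}}

```text
time: 36.68
tool_pos: [0.6195, 0.2416, 0.2691]
tool_rot: [-0.002, 1.0, 0.022, 0.001]
contact_force: [0.6, 5.8, 5.4]
gripper_width: 0.147
```

Emit:
{"op": "play_rows", "data": {"increments": [{"offset": [0, 1, 0], "twist": 0, "grip": 0}, {"offset": [0, 1, 0], "twist": 0, "grip": 0}, {"offset": [0, 1, 0], "twist": 0, "grip": 0}]}}

```text
time: 36.93
tool_pos: [0.6195, 0.2413, 0.2691]
tool_rot: [-0.003, 1.0, 0.022, 0.001]
contact_force: [1.0, 9.4, 4.8]
gripper_width: 0.152
```

Emit:
{"op": "play_rows", "data": {"increments": [{"offset": [0, 1, 0], "twist": 0, "grip": 0}, {"offset": [0, 1, 0], "twist": 0, "grip": 0}, {"offset": [0, 1, 0], "twist": 0, "grip": 0}]}}

```text
time: 37.18
tool_pos: [0.6195, 0.241, 0.2691]
tool_rot: [-0.004, 1.0, 0.023, 0.001]
contact_force: [0.5, 12.3, 3.2]
gripper_width: 0.151
```

Emit:
{"op": "play_rows", "data": {"increments": [{"offset": [0, 2, 0], "twist": 0, "grip": 0}, {"offset": [0, 2, 0], "twist": 0, "grip": 0}, {"offset": [0, 2, 0], "twist": 0, "grip": 0}]}}

```text
time: 37.43
tool_pos: [0.6194, 0.2403, 0.2691]
tool_rot: [-0.005, 1.0, 0.023, 0.002]
contact_force: [2.7, 18.3, 1.8]
gripper_width: 0.148
```

Emit:
{"op": "play_rows", "data": {"increments": [{"offset": [0, 0, 0], "twist": 0, "grip": 0.5}, {"offset": [0, 0, 0], "twist": 0, "grip": 0.5}, {"offset": [0, 0, 0], "twist": 0, "grip": 0.5}, {"offset": [0, 0, -25], "twist": 0, "grip": 0.5}, {"offset": [0, 0, -60], "twist": 0, "grip": 0.7}]}}

```text
time: 37.85
tool_pos: [0.6179, 0.2357, 0.3223]
tool_rot: [0.002, 1.0, 0.022, -0.005]
contact_force: [0.6, 0.7, 0.0]
gripper_width: 0.621
```

Emit:
{"op": "play_rows", "data": {"increments": [{"offset": [-35, 0, -30], "twist": 0, "grip": 0.6}, {"offset": [-70, 0, -30], "twist": 0, "grip": 0.6}, {"offset": [-105, 0, -30], "twist": 0, "grip": 0.6}, {"offset": [-140, 0, -30], "twist": 0, "grip": 0.6}, {"offset": [-140, 0, -30], "twist": 0, "grip": 0.6}]}}

```text
time: 38.27
tool_pos: [0.4746, 0.2298, 0.355]
tool_rot: [0.001, 1.0, 0.023, -0.003]
contact_force: [0.6, 0.7, -1.1]
gripper_width: 0.599
```

```bash
python3 go.py .397 .236 .26 -.148
python3 - <<'E'
from h import *
f=snap("side","s10.png"); u,v=map(int,px("side",(.625,.2,.05)))
g=snap("top","t10.png")
A=cv2.resize(f[v-40:v+40,u-40:u+40],(400,400)); B=cv2.resize(rect("top",g,.622,.19,.088,.7,200),(400,400))
cv2.imwrite("pics/s10c.png",np.hstack([A,B]))
for q in ["gouge","knife","scraper"]:
  for c in("top","side"):
    for d in manip.tip_of(q,c)[:2]: print("tip",q,c,round(d["p"],2),w(c,d["xyz"]).round(4))
E
```

```text
j [ 0.31 -0.15  1.89 -0.    1.41  1.84]
t 38.3 pos [0.4746 0.2298 0.355 ] yaw 0.046 off [-76.6  -9.9  95.4] twist 0.194 F [ 0.6  0.7 -1.1] w 0.599
tip gouge top 0.77 [ 0.4287  0.2377 -0.0024]
tip gouge top 0.59 [ 0.4869  0.4542 -0.0029]
tip knife top 0.72 [ 4.533e-01  1.138e-01 -3.000e-04]
tip knife side 0.9 [ 0.4556  0.1092 -0.0009]
tip knife side 0.75 [ 0.6516  0.4409 -0.006 ]
tip scraper top 0.65 [ 0.41   -0.2228  0.0028]
tip scraper side 0.91 [ 0.4036 -0.2258  0.0018]
tip scraper side 0.44 [0.6174 0.2183 0.014 ]
```

View pics/s10c.png

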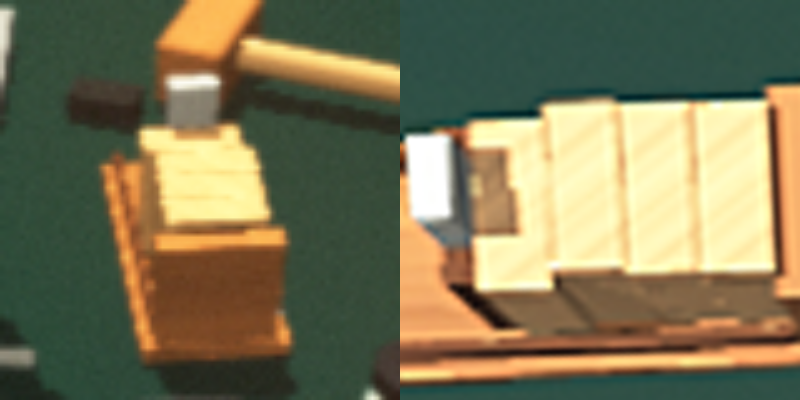

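Row is snug and upright: the four tops are contiguous from the wall at col ~770 to the stop at col ~470. Next I'll refine the tools and tray with both cameras.

```bash
cat > fits2.py <<'E'
from h import *
import sys
BR=((0,70,40),(14,255,200)); WH=((0,0,170),(180,60,255))
for c in ("top","side"):
  f=manip.grab_frame(c)
  for n,x,y in [("knife",.43,.115),("gouge",.398,.236),("scr",.390,-.225)]: print(c,n,"handle",fit(c,f,x,y,.022,*BR))
  print(c,"foam",fit(c,f,.608,-.20,.026,(0,0,0),(180,140,75),.6))
  for n,y in (("scr",-.16),("gou",-.22),("kn",-.28)): print(c,"pocket",n,*[fit(c,f,.608,y,z,*WH) for z in (.026,.016)])
E
python3 fits2.py
```

```text
top knife handle [ 0.4295  0.1157 -0.107  76.3129 25.2391]
top gouge handle [  0.3983   0.276    0.     199.5    120.    ]
top scr handle [ 0.3903 -0.2261  0.208  66.1264 25.0404]
top foam [  0.6104  -0.2206  -1.5579 186.4607 157.3611]
top pocket scr [  0.6078  -0.1605   0.     110.5     46.    ] [  0.6105  -0.1622   0.     112.      46.5   ]
top pocket gou [ 6.083000e-01 -2.202000e-01  8.500000e-03  1.225337e+02  3.364290e+01] [ 6.109000e-01 -2.225000e-01  1.650000e-02  1.240987e+02  3.426800e+01]
top pocket kn [ 6.090000e-01 -2.799000e-01  6.200000e-03  1.279912e+02  2.553700e+01] [ 6.11800e-01 -2.83100e-01  6.20000e-03  1.29541e+02  2.60368e+01]
side knife handle [ 0.4257  0.0978 -0.095  76.1317 45.2951]
side gouge handle [ 0.3943  0.216  -0.1489 62.9458 56.493 ]
side scr handle [ 0.3884 -0.2406  0.2111 64.8492 35.6898]
side foam [ 0.5801 -0.2099  0.     72.6     9.    ]
side pocket scr [  0.6045  -0.1705   0.     114.      37.    ] [  0.6062  -0.161    0.     115.5     37.    ]
side pocket gou [ 0.5795 -0.2312  0.     74.     26.5   ] [ 0.581  -0.2225  0.     75.     27.    ]
side pocket kn [ 0.5898 -0.291   0.     98.5    18.    ] [  0.5918  -0.2832   0.     100.5     18.5   ]
```

Emit:
{"op": "play_rows", "data": {"increments": [{"offset": [-7, 30, 0], "twist": 0, "grip": 0.7}, {"offset": [-14, 60, 0], "twist": 0, "grip": 0.7}, {"offset": [-20, 90, 0], "twist": 0, "grip": 0.7}, {"offset": [-27, 120, 0], "twist": 0, "grip": 0.7}, {"offset": [-34, 150, 0], "twist": 0, "grip": 0.7}]}}

```text
time: 39.18
tool_pos: [0.4522, 0.0783, 0.3577]
tool_rot: [0.0, 1.0, 0.023, 0.0]
contact_force: [0.3, -0.4, 0.7]
gripper_width: 0.7
```

Emit:
{"op": "play_rows", "data": {"increments": [{"offset": [-7, 30, 0], "twist": 0, "grip": 0.7}, {"offset": [-14, 60, 0], "twist": 0, "grip": 0.7}, {"offset": [-20, 90, 0], "twist": 0, "grip": 0.7}, {"offset": [-27, 120, 0], "twist": 0, "grip": 0.7}, {"offset": [-34, 150, 0], "twist": 0, "grip": 0.7}]}}

```text
time: 39.6
tool_pos: [0.4248, -0.0734, 0.3579]
tool_rot: [0.0, 1.0, 0.022, 0.0]
contact_force: [0.9, 0.1, -0.1]
gripper_width: 0.699
```

Emit:
{"op": "play_rows", "data": {"increments": [{"offset": [-7, 30, 0], "twist": -0.08, "grip": 0.7}, {"offset": [-14, 60, 0], "twist": -0.16, "grip": 0.7}, {"offset": [-20, 90, 0], "twist": -0.16, "grip": 0.7}, {"offset": [-27, 120, 0], "twist": -0.16, "grip": 0.7}, {"offset": [-34, 149, 0], "twist": -0.16, "grip": 0.7}]}}

```text
time: 40.02
tool_pos: [0.3974, -0.2241, 0.3579]
tool_rot: [0.0, 0.995, 0.102, 0.0]
contact_force: [-0.1, 0.1, 0.0]
gripper_width: 0.697
```

Emit:
{"op": "play_rows", "data": {"increments": [{"offset": [0, 0, 20], "twist": 0, "grip": 0.7}, {"offset": [0, 0, 50], "twist": 0, "grip": 0.7}, {"offset": [0, 0, 80], "twist": 0, "grip": 0.7}, {"offset": [0, 0, 100], "twist": 0, "grip": 0.7}, {"offset": [0, 0, 100], "twist": 0, "grip": 0.7}]}}

```text
time: 40.43
tool_pos: [0.3961, -0.2213, 0.2526]
tool_rot: [-0.003, 0.995, 0.102, -0.004]
contact_force: [-1.3, 0.1, -0.2]
gripper_width: 0.698
```

```bash
python3 go.py .394 -.2255 .185 .208
```

```text
j [-0.67 -0.22  2.13 -0.    1.24  0.69]
t 40.4 pos [ 0.3961 -0.2213  0.2526] yaw 0.204 off [-2.5  4.2 67.6] twist -0.004 F [-1.3  0.1 -0.2] w 0.698
```

Emit:
{"op": "play_rows", "data": {"increments": [{"offset": [-3, 2, 15], "twist": -0.002, "grip": 0.7}, {"offset": [-3, 2, 30], "twist": -0.002, "grip": 0.7}, {"offset": [-3, 2, 45], "twist": -0.002, "grip": 0.7}, {"offset": [-3, 2, 50], "twist": -0.002, "grip": 0.7}, {"offset": [-3, 2, 50], "twist": -0.002, "grip": 0.7}]}}

```text
time: 40.85
tool_pos: [0.3953, -0.2248, 0.2074]
tool_rot: [-0.001, 0.995, 0.103, -0.001]
contact_force: [0.2, -0.6, 0.6]
gripper_width: 0.699
```

Emit:
{"op": "play_rows", "data": {"increments": [{"offset": [0, 0, 0], "twist": 0, "grip": 0.7}, {"offset": [0, 0, 0], "twist": 0, "grip": 0.7}, {"offset": [0, 0, 0], "twist": 0, "grip": 0.7}]}}

```text
time: 41.1
tool_pos: [0.3958, -0.2252, 0.2091]
tool_rot: [0.001, 0.995, 0.103, 0.001]
contact_force: [0.2, -0.6, 0.1]
gripper_width: 0.699
```

```bash
python3 go.py .394 -.2255 .185 .208
```

```text
j [-0.68 -0.15  2.16  0.    1.13  0.68]
t 41.1 pos [ 0.3958 -0.2252  0.2091] yaw 0.207 off [-1.9 -0.2 24.1] twist -0.001 F [ 0.2 -0.6  0.1] w 0.699
```

Emit:
{"op": "play_rows", "data": {"increments": [{"offset": [-2, 0, 8], "twist": 0, "grip": 0.7}, {"offset": [-2, 0, 16], "twist": 0, "grip": 0.7}, {"offset": [-2, 0, 22], "twist": 0, "grip": 0.7}, {"offset": [-2, 0, 24], "twist": 0, "grip": 0.7}, {"offset": [-2, 0, 24], "twist": 0, "grip": 0.7}]}}

```text
time: 41.52
tool_pos: [0.3928, -0.2248, 0.1823]
tool_rot: [-0.001, 0.995, 0.103, -0.001]
contact_force: [0.6, -0.4, -0.1]
gripper_width: 0.702
```

Emit:
{"op": "play_rows", "data": {"increments": [{"offset": [0, 0, 0], "twist": 0, "grip": 0}, {"offset": [0, 0, 0], "twist": 0, "grip": 0}, {"offset": [0, 0, 0], "twist": 0, "grip": 0}, {"offset": [0, 0, 0], "twist": 0, "grip": 0}, {"offset": [0, 0, 0], "twist": 0, "grip": 0}]}}

```text
time: 41.93
tool_pos: [0.3936, -0.2255, 0.1843]
tool_rot: [0.0, 0.995, 0.103, 0.0]
contact_force: [-0.9, 0.1, 2.5]
gripper_width: 0.241
```

Emit:
{"op": "play_rows", "data": {"increments": [{"offset": [0, 0, 0], "twist": 0, "grip": 0}, {"offset": [0, 0, 0], "twist": 0, "grip": 0}, {"offset": [0, 0, 0], "twist": 0, "grip": 0}]}}

```text
time: 42.18
tool_pos: [0.3936, -0.2255, 0.1843]
tool_rot: [0.0, 0.995, 0.103, 0.0]
contact_force: [0.2, -0.8, 4.8]
gripper_width: 0.239
```

```bash
python3 go.py .394 -.2255 .185 .208
```

```text
j [-0.68 -0.11  2.17 -0.    1.08  0.68]
t 42.2 pos [ 0.3936 -0.2255  0.1843] yaw 0.207 off [ 0.4  0.1 -0.7] twist -0.001 F [ 0.2 -0.8  4.8] w 0.239
```

Emit:
{"op": "play_rows", "data": {"increments": [{"offset": [0, 0, -20], "twist": 0, "grip": 0}, {"offset": [0, 0, -45], "twist": 0, "grip": 0}, {"offset": [0, 0, -65], "twist": 0, "grip": 0}, {"offset": [20, -2, -75], "twist": 0, "grip": 0}, {"offset": [45, -4, -75], "twist": 0, "grip": 0}]}}

```text
time: 42.6
tool_pos: [0.4369, -0.2126, 0.2611]
tool_rot: [0.002, 0.995, 0.102, 0.002]
contact_force: [0.4, -0.2, -0.4]
gripper_width: 0.236
```

Emit:
{"op": "play_rows", "data": {"increments": [{"offset": [35, -4, 0], "twist": 0.1, "grip": 0}, {"offset": [70, -8, 0], "twist": 0.195, "grip": 0}, {"offset": [105, -11, 0], "twist": 0.195, "grip": 0}, {"offset": [140, -14, 0], "twist": 0.195, "grip": 0}, {"offset": [160, -16, 0], "twist": 0.195, "grip": 0}]}}

```text
time: 43.02
tool_pos: [0.5921, -0.1622, 0.2578]
tool_rot: [-0.0, 1.0, 0.007, 0.0]
contact_force: [0.4, -0.7, -0.9]
gripper_width: 0.241
```

Emit:
{"op": "play_rows", "data": {"increments": [{"offset": [0, 0, 10], "twist": 0, "grip": 0}, {"offset": [0, 0, 20], "twist": 0, "grip": 0}, {"offset": [0, 0, 30], "twist": 0, "grip": 0}, {"offset": [0, 0, 34], "twist": 0, "grip": 0}, {"offset": [0, 0, 34], "twist": 0, "grip": 0}]}}

```text
time: 43.43
tool_pos: [0.5879, -0.1636, 0.2218]
tool_rot: [-0.001, 1.0, 0.005, -0.002]
contact_force: [-0.0, 0.2, 0.2]
gripper_width: 0.238
```

Emit:
{"op": "play_rows", "data": {"increments": [{"offset": [0, 0, 0], "twist": 0, "grip": 0}, {"offset": [0, 0, 0], "twist": 0, "grip": 0}, {"offset": [0, 0, 0], "twist": 0, "grip": 0}]}}

```text
time: 43.68
tool_pos: [0.5898, -0.1639, 0.2255]
tool_rot: [0.0, 1.0, 0.006, 0.001]
contact_force: [-0.6, 0.8, -0.0]
gripper_width: 0.235
```

```bash
python3 go.py .590 -.1635 .222 .0125
python3 - <<'E'
from h import *
f=snap("side","s11.png"); u,v=map(int,px("side",(.61,-.19,.03))); print(u,v)
g=snap("top","t11.png")
A=cv2.resize(f[v-60:v+40,u-50:u+50],(400,400),interpolation=2); B=cv2.resize(rect("top",g,.61,-.17,.03,.8,250),(400,400))
cv2.imwrite("pics/s11c.png",np.hstack([A,B]))
for q in ["scraper","scraper_pocket","gouge_pocket","knife_pocket"]:
  for c in("top","side"):
    for d in manip.tip_of(q,c)[:2]: print("tip",q,c,round(d["p"],2),w(c,d["xyz"]).round(4))
E
```

```text
j [-0.39  0.19  1.77  0.    1.17  1.17]
t 43.7 pos [ 0.5898 -0.1639  0.2255] yaw 0.011 off [ 0.2 -0.4  3.5] twist -0.001 F [-0.6  0.8 -0. ] w 0.235
316 262
tip scraper side 0.76 [ 0.603  -0.1663  0.0419]
tip scraper_pocket side 0.68 [ 0.6011 -0.163   0.0152]
tip scraper_pocket side 0.62 [ 0.6106 -0.2854  0.0122]
tip gouge_pocket top 0.32 [0.6254 0.1313 0.0086]
tip gouge_pocket side 0.79 [ 0.6072 -0.2221  0.0133]
tip knife_pocket top 0.84 [ 0.6072 -0.281   0.0135]
tip knife_pocket top 0.46 [ 0.453   0.116  -0.0015]
tip knife_pocket side 0.55 [ 0.605  -0.2865  0.0126]
```

View pics/s11c.png

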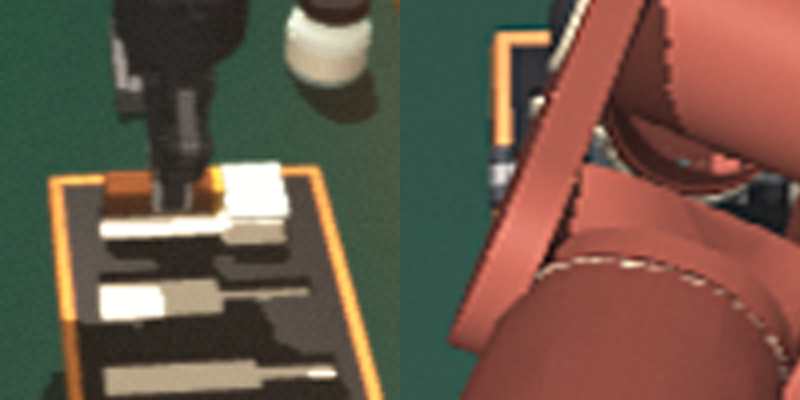

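Run:
```python
from h import *
o=np.array([.590,-.1639]); f=lambda P:(np.array(px("side",P))-[316-50,262-60])*4
X=.608 # tool origin & pocket origin hypothesised equal
print("handle L",f((X-.055,-.1749,.052)),"blade R near",f((X+.055,-.186,.050)),"blade R far",f((X+.055,-.142,.052)), "blade L",f((X+.019,-.186,.052)))
print("pocket L near",f((X-.057,-.1749,.026)),"R floor",f((X+.057,-.175,.016)),f((X+.057,-.187,.016)),"pocket blade near edge",f((X+.037,-.1875,.026)))
```

```text
handle L [108.14275772 201.12407991] blade R near [291.85209431 210.1849815 ] blade R far [280.51928519 157.30697821] blade L [232.68820847 209.94515191]
pocket L near [103.69999633 231.46983186] R floor [286.82798705 236.248228  ] [289.99522117 250.44022895] pocket blade near edge [259.17887324 240.87475422]
```

Emit:
{"op": "play_rows", "data": {"increments": [{"offset": [1, 0, 5], "twist": 0, "grip": 0}, {"offset": [1, 0, 10], "twist": 0, "grip": 0}, {"offset": [1, 0, 14], "twist": 0, "grip": 0}, {"offset": [1, 0, 14], "twist": 0, "grip": 0}, {"offset": [1, 0, 14], "twist": 0, "grip": 0}]}}

```text
time: 44.6
tool_pos: [0.5908, -0.1635, 0.2103]
tool_rot: [-0.0, 1.0, 0.006, -0.0]
contact_force: [0.4, -0.3, 0.4]
gripper_width: 0.239
```

Emit:
{"op": "play_rows", "data": {"increments": [{"offset": [0, 0, 2], "twist": 0, "grip": 0}, {"offset": [0, 0, 4], "twist": 0, "grip": 0}, {"offset": [0, 0, 4], "twist": 0, "grip": 0}, {"offset": [0, 0, 4], "twist": 0, "grip": 0}]}}

```text
time: 44.93
tool_pos: [0.5912, -0.1636, 0.2099]
tool_rot: [-0.0, 1.0, 0.006, -0.001]
contact_force: [-9.8, 4.0, 19.9]
gripper_width: 0.237
```

```bash
python3 go.py .5905 -.1642 .2003 .0125
```

```text
j [-0.39  0.22  1.78 -0.    1.15  1.17]
t 44.9 pos [ 0.5912 -0.1636  0.2099] yaw 0.012 off [-0.7  0.6  9.6] twist -0.001 F [-9.8  4.  19.9] w 0.237
```

Emit:
{"op": "play_rows", "data": {"increments": [{"offset": [0, 0, -3], "twist": 0, "grip": 0}, {"offset": [0, 2, -3], "twist": 0, "grip": 0}, {"offset": [0, 2, 0], "twist": 0, "grip": 0}, {"offset": [0, 2, 0], "twist": 0, "grip": 0}, {"offset": [0, 2, 0], "twist": 0, "grip": 0}]}}

```text
time: 45.35
tool_pos: [0.5916, -0.1656, 0.2102]
tool_rot: [-0.0, 1.0, 0.006, -0.0]
contact_force: [-10.0, 5.3, 21.9]
gripper_width: 0.237
```

Emit:
{"op": "play_rows", "data": {"increments": [{"offset": [0, 0, -3], "twist": 0, "grip": 0}, {"offset": [-2, 0, -3], "twist": 0, "grip": 0}, {"offset": [-2, 0, 0], "twist": 0, "grip": 0}, {"offset": [-2, 0, 0], "twist": 0, "grip": 0}, {"offset": [-2, 0, 0], "twist": 0, "grip": 0}]}}

```text
time: 45.77
tool_pos: [0.5898, -0.1659, 0.2102]
tool_rot: [0.0, 1.0, 0.006, 0.0]
contact_force: [-7.4, 3.3, 21.4]
gripper_width: 0.236
```

Emit:
{"op": "play_rows", "data": {"increments": [{"offset": [0, 0, -3], "twist": 0, "grip": 0}, {"offset": [0, -2, -3], "twist": 0, "grip": 0}, {"offset": [0, -2, 0], "twist": 0, "grip": 0}, {"offset": [0, -2, 0], "twist": 0, "grip": 0}, {"offset": [0, -2, 0], "twist": 0, "grip": 0}]}}

```text
time: 46.18
tool_pos: [0.5895, -0.1644, 0.2101]
tool_rot: [0.001, 1.0, 0.006, -0.0]
contact_force: [-10.0, 0.5, 22.7]
gripper_width: 0.235
```

Run:
```python
from h import *
s,p,M=pose(); print(p.round(4),np.round(s["ft_torque"],2),np.round(s["contact_force"],1))
fs=[manip.grab_frame("side").astype(float) for _ in range(4)]; f=np.uint8(np.mean(fs,0)); cv2.imwrite("pics/s12.png",f)
u0,v0=284,232
A=cv2.resize(f[v0:v0+50,u0:u0+66],None,fx=12,fy=12,interpolation=2)
cv2.imwrite("pics/s12c.png",A)
```

```text
[ 0.5895 -0.1644  0.2101] [-0.09  1.63 -0.06] [-10.    0.5  22.7]
```

View pics/s12c.png

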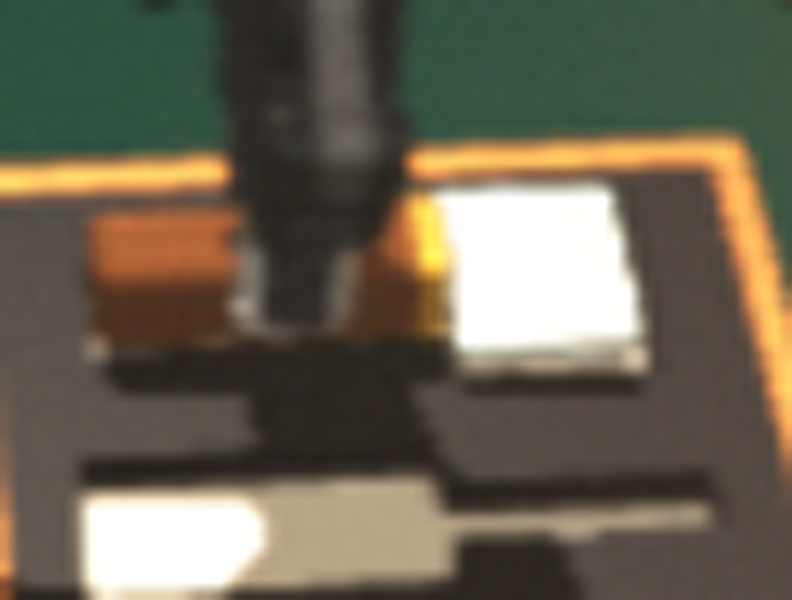

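Run:
```python
from h import *
f=cv2.imread("pics/s12.png"); r=lambda a,b,z: ray("side",284+a/12-.5+.04,232+b/12-.5+.04,z).round(4)[:2]
print("handle top near",r(160,280,.048),"far",r(160,213,.048),"left end",r(90,250,.048),"blade R near bottom",r(645,350,.03),"blade R far",r(612,185,.03),"blade L near",r(452,350,.03))
print("gouge pocket L near",r(80,500,.026),"gouge floor far(+y) edge",r(200,490,.016),"near(-y) edge",r(200,595,.026),"handle/blade step", r(440,560,.016))
print("frame corner",r(742,135,.026))
# tray outer edges in side rectified
R_=rect("side",f,.607,-.222,.026,.5,500); h=cv2.cvtColor(R_,cv2.COLOR_BGR2HSV); m=cv2.inRange(h,(8,120,140),(25,255,255))
ys=np.where(m.any(1))[0]
for row in (150,200,250,300,350,400): 
    c=np.where(m[row])[0]; print("x",round(.607+(250-row)*.0005,4),"y edges",[round(-.222+(250-k)*.0005,4) for k in (c.min(),c.max())] if len(c) else None)
for col in (80,130,250,350,400):
    c=np.where(m[:,col])[0]; print("y",round(-.222+(250-col)*.0005,4),"x edges",[round(.607+(250-k)*.0005,4) for k in (c.min(),c.max())] if len(c) else None)
```

```text
handle top near [ 0.562  -0.1801] far [ 0.5636 -0.1611] left end [ 0.5486 -0.171 ] blade R near bottom [ 0.6607 -0.1871] blade R far [ 0.6614 -0.1393] blade L near [ 0.6215 -0.1851]
gouge pocket L near [ 0.5435 -0.2181] gouge floor far(+y) edge [ 0.5687 -0.2077] near(-y) edge [ 0.5649 -0.2438] handle/blade step [ 0.6144 -0.2285]
frame corner [ 0.6926 -0.1215]
x 0.657 y edges [np.float64(-0.1215), np.float64(-0.336)]
x 0.632 y edges [np.float64(-0.1215), np.float64(-0.337)]
x 0.607 y edges [np.float64(-0.3195), np.float64(-0.339)]
x 0.582 y edges [np.float64(-0.1255), np.float64(-0.339)]
x 0.557 y edges [np.float64(-0.1225), np.float64(-0.3405)]
x 0.532 y edges [np.float64(-0.1225), np.float64(-0.34)]
y -0.137 x edges [np.float64(0.693), np.float64(0.5185)]
y -0.162 x edges [np.float64(0.6935), np.float64(0.5185)]
y -0.222 x edges [np.float64(0.6945), np.float64(0.519)]
y -0.272 x edges [np.float64(0.695), np.float64(0.522)]
y -0.297 x edges [np.float64(0.6955), np.float64(0.5225)]
```

Emit:
{"op": "play_rows", "data": {"increments": [{"offset": [0, 0, -3], "twist": 0, "grip": 0}, {"offset": [0, -2, -3], "twist": 0, "grip": 0}, {"offset": [0, -2, 0], "twist": 0, "grip": 0}, {"offset": [0, -2, 0], "twist": 0, "grip": 0}, {"offset": [0, -2, 0], "twist": 0, "grip": 0}]}}

```text
time: 46.8
tool_pos: [0.5894, -0.1616, 0.2065]
tool_rot: [0.0, 1.0, 0.006, 0.002]
contact_force: [3.9, -1.0, 2.6]
gripper_width: 0.236
```

Emit:
{"op": "play_rows", "data": {"increments": [{"offset": [0, 0, -3], "twist": 0, "grip": 0}, {"offset": [2, 0, -3], "twist": 0, "grip": 0}, {"offset": [2, 0, 0], "twist": 0, "grip": 0}, {"offset": [2, 0, 0], "twist": 0, "grip": 0}, {"offset": [2, 0, 0], "twist": 0, "grip": 0}]}}

```text
time: 47.22
tool_pos: [0.5903, -0.1612, 0.2052]
tool_rot: [-0.001, 1.0, 0.006, -0.001]
contact_force: [1.2, 0.5, -1.8]
gripper_width: 0.234
```

Emit:
{"op": "play_rows", "data": {"increments": [{"offset": [0, 0, -3], "twist": 0, "grip": 0}, {"offset": [-4, 0, -3], "twist": 0, "grip": 0}, {"offset": [-4, 0, 0], "twist": 0, "grip": 0}, {"offset": [-4, 0, 0], "twist": 0, "grip": 0}, {"offset": [-4, 0, 0], "twist": 0, "grip": 0}]}}

```text
time: 47.63
tool_pos: [0.588, -0.1616, 0.2092]
tool_rot: [0.0, 1.0, 0.006, 0.002]
contact_force: [3.3, 2.4, 5.3]
gripper_width: 0.234
```

Emit:
{"op": "play_rows", "data": {"increments": [{"offset": [0, 0, -3], "twist": 0, "grip": 0}, {"offset": [0, 2, -3], "twist": 0, "grip": 0}, {"offset": [0, 2, 0], "twist": 0, "grip": 0}, {"offset": [0, 2, 0], "twist": 0, "grip": 0}, {"offset": [0, 2, 0], "twist": 0, "grip": 0}]}}

```text
time: 48.05
tool_pos: [0.5872, -0.1633, 0.2082]
tool_rot: [-0.001, 1.0, 0.006, -0.0]
contact_force: [0.4, 5.0, 9.8]
gripper_width: 0.236
```

```bash
python3 go.py .5905 -.1642 .2003 .0125; python3 -c "
from h import *
print(np.round(pose()[0]['ft_torque'],2)); print(manip.get_calibration('top')['cx'])"
```

```text
j [-0.39  0.21  1.79  0.    1.14  1.16]
t 48.0 pos [ 0.5872 -0.1633  0.2082] yaw 0.012 off [3.3 1.  7.9] twist -0.0 F [0.4 5.  9.8] w 0.236
[0.75 0.58 0.19]
287.09296871316167
```

Emit:
{"op": "play_rows", "data": {"increments": [{"offset": [0, 0, -4], "twist": 0, "grip": 0}, {"offset": [3, -2, -4], "twist": 0, "grip": 0}, {"offset": [3, -2, 0], "twist": 0, "grip": 0}, {"offset": [3, -2, 1], "twist": 0, "grip": 0}, {"offset": [3, -2, 1], "twist": 0, "grip": 0}]}}

```text
time: 48.47
tool_pos: [0.5899, -0.1616, 0.205]
tool_rot: [0.0, 1.0, 0.006, 0.0]
contact_force: [2.7, 0.5, -1.3]
gripper_width: 0.237
```

```bash
python3 go.py .590 -.1614 .2003 .0125
```

```text
j [-0.39  0.22  1.78  0.    1.14  1.17]
t 48.5 pos [ 0.5899 -0.1616  0.205 ] yaw 0.012 off [ 0.1 -0.2  4.7] twist -0.001 F [ 2.7  0.5 -1.3] w 0.237
```

It dropped in. Pushing down to the floor.

Emit:
{"op": "play_rows", "data": {"increments": [{"offset": [0, 0, 1], "twist": 0, "grip": 0}, {"offset": [0, 0, 3], "twist": 0, "grip": 0}, {"offset": [0, 0, 5], "twist": 0, "grip": 0}, {"offset": [0, 0, 6], "twist": 0, "grip": 0}, {"offset": [0, 0, 6], "twist": 0, "grip": 0}]}}

```text
time: 48.88
tool_pos: [0.5899, -0.1617, 0.2004]
tool_rot: [0.0, 1.0, 0.006, -0.0]
contact_force: [-1.2, 0.5, 5.9]
gripper_width: 0.237
```

Emit:
{"op": "play_rows", "data": {"increments": [{"offset": [0, 0, 0], "twist": 0, "grip": 0}, {"offset": [0, 0, 0], "twist": 0, "grip": 0}]}}

```text
time: 49.05
tool_pos: [0.5899, -0.1617, 0.2004]
tool_rot: [0.0, 1.0, 0.006, -0.0]
contact_force: [-0.8, 0.5, 4.8]
gripper_width: 0.233
```

```bash
python3 go.py .590 -.1614 .2003 .0125
```

```text
j [-0.39  0.23  1.78 -0.    1.13  1.17]
t 49.0 pos [ 0.5899 -0.1617  0.2004] yaw 0.012 off [ 0.1 -0.3  0.1] twist -0.001 F [-0.8  0.5  4.8] w 0.233
```

Emit:
{"op": "play_rows", "data": {"increments": [{"offset": [0, 0, -1], "twist": 0, "grip": 0.5}, {"offset": [0, 0, -1], "twist": 0, "grip": 0.5}, {"offset": [0, 0, -1], "twist": 0, "grip": 0.5}, {"offset": [0, 0, -20], "twist": 0, "grip": 0.5}, {"offset": [0, 0, -60], "twist": 0, "grip": 0.6}]}}

```text
time: 49.47
tool_pos: [0.5869, -0.1605, 0.2529]
tool_rot: [-0.003, 1.0, 0.006, -0.007]
contact_force: [-0.8, 0.6, -0.1]
gripper_width: 0.601
```

Emit:
{"op": "play_rows", "data": {"increments": [{"offset": [-15, -25, -40], "twist": 0, "grip": 0.7}, {"offset": [-32, -55, -50], "twist": 0, "grip": 0.7}, {"offset": [-48, -85, -50], "twist": 0, "grip": 0.7}, {"offset": [-64, -115, -50], "twist": 0, "grip": 0.7}, {"offset": [-80, -145, -50], "twist": 0, "grip": 0.7}]}}

```text
time: 49.88
tool_pos: [0.5069, -0.0164, 0.3097]
tool_rot: [0.0, 1.0, 0.006, -0.0]
contact_force: [0.8, 0.6, 0.8]
gripper_width: 0.703
```

```bash
python3 fits2.py | grep -v pocket; python3 go.py .4316 .115 .26 -.105
python3 - <<'E'
from h import *
for q in ["scraper","knife","gouge"]:
  for c in("top","side"):
    for d in manip.tip_of(q,c)[:2]: print("tip",q,c,round(d["p"],2),w(c,d["xyz"]).round(4))
E
```

```text
top knife handle [4.302e-01 7.350e-02 0.000e+00 1.995e+02 1.160e+02]
top gouge handle [ 0.397   0.2354 -0.1419 59.8212 35.0018]
top scr handle None
top foam [  0.6098  -0.2204  -1.5573 186.9813 158.1678]
side knife handle [ 0.4259  0.098  -0.1107 76.1425 45.0561]
side gouge handle [ 0.3936  0.2162 -0.1572 61.3918 55.7067]
side scr handle None
side foam [ 0.644  -0.2198  0.     54.      9.6   ]
j [-0.18 -0.16  1.98  0.    1.32  1.38]
t 50.0 pos [ 0.5058 -0.0144  0.3085] yaw 0.016 off [ -72.  -130.5   48.9] twist 0.121 F [-0.  -0.  -0.6] w 0.7
tip scraper top 0.64 [ 0.6039 -0.162   0.017 ]
tip scraper side 0.76 [ 0.5988 -0.1648  0.0165]
tip knife top 0.72 [0.6218 0.2125 0.0007]
tip knife top 0.61 [0.4565 0.1174 0.0017]
tip knife side 0.65 [0.4527 0.1084 0.0021]
tip gouge top 0.95 [ 0.429   0.2358 -0.0016]
tip gouge side 0.52 [0.4229 0.2335 0.0005]
```

Emit:
{"op": "play_rows", "data": {"increments": [{"offset": [-22, -40, 0], "twist": 0.06, "grip": 0.7}, {"offset": [-44, -80, 0], "twist": 0.12, "grip": 0.7}, {"offset": [-66, -115, 0], "twist": 0.12, "grip": 0.7}, {"offset": [-72, -130, 25], "twist": 0.12, "grip": 0.7}, {"offset": [-72, -130, 45], "twist": 0.12, "grip": 0.7}]}}

```text
time: 50.7
tool_pos: [0.4337, 0.1138, 0.2648]
tool_rot: [-0.001, 0.999, -0.053, 0.001]
contact_force: [0.1, -0.2, -0.9]
gripper_width: 0.701
```

Emit:
{"op": "play_rows", "data": {"increments": [{"offset": [0, 0, 15], "twist": 0, "grip": 0.7}, {"offset": [0, 0, 30], "twist": 0, "grip": 0.7}, {"offset": [0, 0, 40], "twist": 0, "grip": 0.7}, {"offset": [0, 0, 45], "twist": 0, "grip": 0.7}, {"offset": [0, 0, 45], "twist": 0, "grip": 0.7}]}}

```text
time: 51.12
tool_pos: [0.4345, 0.1112, 0.2185]
tool_rot: [0.0, 0.999, -0.055, -0.001]
contact_force: [-0.6, 0.3, 0.1]
gripper_width: 0.7
```

Emit:
{"op": "play_rows", "data": {"increments": [{"offset": [0, 0, 0], "twist": 0, "grip": 0.7}, {"offset": [0, 0, 0], "twist": 0, "grip": 0.7}, {"offset": [0, 0, 0], "twist": 0, "grip": 0.7}]}}

```text
time: 51.37
tool_pos: [0.4352, 0.1115, 0.2208]
tool_rot: [-0.0, 0.999, -0.054, 0.001]
contact_force: [0.8, 0.3, 0.3]
gripper_width: 0.699
```

```bash
python3 go.py .4316 .115 .185 -.105
```

```text
j [ 0.08 -0.19  2.17  0.    1.16  1.76]
t 51.4 pos [0.4352 0.1115 0.2208] yaw -0.109 off [-4.  -3.  35.7] twist -0.004 F [0.8 0.3 0.3] w 0.699
```

Emit:
{"op": "play_rows", "data": {"increments": [{"offset": [-4, -3, 12], "twist": -0.004, "grip": 0.7}, {"offset": [-4, -3, 24], "twist": -0.004, "grip": 0.7}, {"offset": [-4, -3, 32], "twist": -0.004, "grip": 0.7}, {"offset": [-4, -3, 36], "twist": -0.004, "grip": 0.7}, {"offset": [-4, -3, 36], "twist": -0.004, "grip": 0.7}]}}

```text
time: 51.78
tool_pos: [0.4306, 0.115, 0.183]
tool_rot: [0.0, 0.999, -0.052, -0.001]
contact_force: [-0.5, 0.3, 0.2]
gripper_width: 0.701
```

Emit:
{"op": "play_rows", "data": {"increments": [{"offset": [0, 0, 0], "twist": 0, "grip": 0.7}, {"offset": [0, 0, 0], "twist": 0, "grip": 0}, {"offset": [0, 0, 0], "twist": 0, "grip": 0}, {"offset": [0, 0, 0], "twist": 0, "grip": 0}, {"offset": [0, 0, 0], "twist": 0, "grip": 0}]}}

```text
time: 52.2
tool_pos: [0.4315, 0.1151, 0.1845]
tool_rot: [-0.0, 0.999, -0.052, 0.001]
contact_force: [0.4, -0.8, 5.9]
gripper_width: 0.261
```

Emit:
{"op": "play_rows", "data": {"increments": [{"offset": [0, 0, 0], "twist": 0, "grip": 0}, {"offset": [0, 0, 0], "twist": 0, "grip": 0}, {"offset": [0, 0, 0], "twist": 0, "grip": 0}, {"offset": [0, 0, 0], "twist": 0, "grip": 0}]}}

```text
time: 52.53
tool_pos: [0.4315, 0.1151, 0.1845]
tool_rot: [-0.0, 0.999, -0.052, 0.001]
contact_force: [-1.0, 0.1, 5.7]
gripper_width: 0.258
```

```bash
python3 go.py .5872 -.2818 .26 .0125
```

```text
j [ 0.09 -0.13  2.18 -0.    1.08  1.77]
t 52.5 pos [0.4315 0.1151 0.1845] yaw -0.104 off [196.3 378.5 -75.3] twist -0.117 F [-1.   0.1  5.7] w 0.258
```

Emit:
{"op": "play_rows", "data": {"increments": [{"offset": [0, 0, -20], "twist": 0, "grip": 0}, {"offset": [0, 0, -50], "twist": 0, "grip": 0}, {"offset": [0, 0, -80], "twist": 0, "grip": 0}, {"offset": [0, 0, -95], "twist": 0, "grip": 0}, {"offset": [0, 0, -95], "twist": 0, "grip": 0}]}}

```text
time: 52.95
tool_pos: [0.4323, 0.1152, 0.2826]
tool_rot: [-0.001, 0.999, -0.052, 0.004]
contact_force: [1.2, 0.2, -0.1]
gripper_width: 0.261
```

Emit:
{"op": "play_rows", "data": {"increments": [{"offset": [13, 25, 0], "twist": 0, "grip": 0}, {"offset": [26, 50, 0], "twist": 0, "grip": 0}, {"offset": [39, 75, 0], "twist": 0, "grip": 0}, {"offset": [52, 100, 0], "twist": 0, "grip": 0}, {"offset": [65, 126, 0], "twist": 0, "grip": 0}]}}

```text
time: 53.37
tool_pos: [0.482, -0.0181, 0.2763]
tool_rot: [-0.0, 0.999, -0.052, -0.002]
contact_force: [0.1, 1.6, -0.4]
gripper_width: 0.261
```

Emit:
{"op": "play_rows", "data": {"increments": [{"offset": [13, 25, 0], "twist": 0, "grip": 0}, {"offset": [26, 50, 0], "twist": 0, "grip": 0}, {"offset": [39, 75, 0], "twist": 0, "grip": 0}, {"offset": [52, 100, 0], "twist": 0, "grip": 0}, {"offset": [65, 126, 0], "twist": 0, "grip": 0}]}}

```text
time: 53.78
tool_pos: [0.5336, -0.1502, 0.276]
tool_rot: [-0.001, 0.999, -0.052, -0.002]
contact_force: [0.4, 1.0, -0.1]
gripper_width: 0.259
```

Emit:
{"op": "play_rows", "data": {"increments": [{"offset": [15, 30, 0], "twist": -0.06, "grip": 0}, {"offset": [32, 62, 0], "twist": -0.117, "grip": 0}, {"offset": [49, 94, 0], "twist": -0.117, "grip": 0}, {"offset": [66, 126, 0], "twist": -0.117, "grip": 0}, {"offset": [66, 126, 0], "twist": -0.117, "grip": 0}]}}

```text
time: 54.2
tool_pos: [0.587, -0.2862, 0.2761]
tool_rot: [0.001, 1.0, 0.004, -0.001]
contact_force: [-0.9, 0.3, -0.4]
gripper_width: 0.262
```

Emit:
{"op": "play_rows", "data": {"increments": [{"offset": [0, 0, 15], "twist": 0, "grip": 0}, {"offset": [0, 0, 30], "twist": 0, "grip": 0}, {"offset": [0, 0, 45], "twist": 0, "grip": 0}, {"offset": [0, 0, 50], "twist": 0, "grip": 0}, {"offset": [0, 0, 50], "twist": 0, "grip": 0}]}}

```text
time: 54.62
tool_pos: [0.5851, -0.2794, 0.2244]
tool_rot: [-0.002, 1.0, 0.007, -0.003]
contact_force: [0.5, -0.2, -0.2]
gripper_width: 0.26
```

Emit:
{"op": "play_rows", "data": {"increments": [{"offset": [0, 0, 0], "twist": 0, "grip": 0}, {"offset": [0, 0, 0], "twist": 0, "grip": 0}, {"offset": [0, 0, 0], "twist": 0, "grip": 0}]}}

```text
time: 54.87
tool_pos: [0.587, -0.2812, 0.2299]
tool_rot: [0.001, 1.0, 0.007, 0.001]
contact_force: [0.4, -0.1, -0.7]
gripper_width: 0.257
```

```bash
python3 go.py .5871 -.2818 .212 .0125
```

```text
j [-0.56  0.27  1.68 -0.    1.19  1.  ]
t 54.9 pos [ 0.587  -0.2812  0.2299] yaw 0.013 off [ 0.1  0.6 17.9] twist 0.001 F [ 0.4 -0.1 -0.7] w 0.257
```

Emit:
{"op": "play_rows", "data": {"increments": [{"offset": [0, 0.4, 6], "twist": 0, "grip": 0}, {"offset": [0, 0.4, 12], "twist": 0, "grip": 0}, {"offset": [0, 0.4, 17], "twist": 0, "grip": 0}, {"offset": [0, 0.4, 18], "twist": 0, "grip": 0}, {"offset": [0, 0.4, 18], "twist": 0, "grip": 0}]}}

```text
time: 55.28
tool_pos: [0.5863, -0.2816, 0.2097]
tool_rot: [-0.0, 1.0, 0.006, -0.001]
contact_force: [0.9, -0.3, -1.7]
gripper_width: 0.261
```

Emit:
{"op": "play_rows", "data": {"increments": [{"offset": [0, 0, 1], "twist": 0, "grip": 0}, {"offset": [0, 0, 3], "twist": 0, "grip": 0}, {"offset": [0, 0, 5], "twist": 0, "grip": 0}, {"offset": [0, 0, 5], "twist": 0, "grip": 0}, {"offset": [0, 0, 5], "twist": 0, "grip": 0}]}}

```text
time: 55.7
tool_pos: [0.5865, -0.2817, 0.2054]
tool_rot: [-0.0, 1.0, 0.006, -0.0]
contact_force: [0.2, 0.2, -0.6]
gripper_width: 0.258
```

The knife went in on the first try. I'll press it to the floor and release.

Emit:
{"op": "play_rows", "data": {"increments": [{"offset": [0, 0, 1], "twist": 0, "grip": 0}, {"offset": [0, 0, 3], "twist": 0, "grip": 0}, {"offset": [0, 0, 5], "twist": 0, "grip": 0}, {"offset": [0, 0, 6.5], "twist": 0, "grip": 0}, {"offset": [0, 0, 6.5], "twist": 0, "grip": 0}]}}

```text
time: 56.12
tool_pos: [0.5868, -0.2818, 0.2006]
tool_rot: [-0.0, 1.0, 0.006, -0.0]
contact_force: [-3.8, 1.8, 7.2]
gripper_width: 0.26
```

Emit:
{"op": "play_rows", "data": {"increments": [{"offset": [0, 0, 0], "twist": 0, "grip": 0}, {"offset": [0, 0, 0], "twist": 0, "grip": 0}]}}

```text
time: 56.28
tool_pos: [0.5867, -0.2818, 0.2006]
tool_rot: [0.0, 1.0, 0.006, -0.0]
contact_force: [-3.1, 1.6, 7.4]
gripper_width: 0.264
```

```bash
python3 go.py .3999 .2353 .30 -.148
```

```text
j [-0.56  0.31  1.68 -0.    1.15  1.  ]
t 56.3 pos [ 0.5867 -0.2818  0.2006] yaw 0.013 off [-180.2 -519.5  -99.4] twist 0.161 F [-3.1  1.6  7.4] w 0.264
```

Emit:
{"op": "play_rows", "data": {"increments": [{"offset": [0, 0, -1], "twist": 0, "grip": 0.5}, {"offset": [0, 0, -1], "twist": 0, "grip": 0.5}, {"offset": [0, 0, -1], "twist": 0, "grip": 0.5}, {"offset": [0, 0, -30], "twist": 0, "grip": 0.5}, {"offset": [0, 0, -70], "twist": 0, "grip": 0.6}]}}

```text
time: 56.7
tool_pos: [0.5846, -0.2806, 0.2639]
tool_rot: [-0.003, 1.0, 0.006, -0.005]
contact_force: [-0.1, 0.3, -0.9]
gripper_width: 0.593
```

Emit:
{"op": "play_rows", "data": {"increments": [{"offset": [-9, -26, -30], "twist": 0, "grip": 0.7}, {"offset": [-18, -52, -30], "twist": 0, "grip": 0.7}, {"offset": [-27, -78, -30], "twist": 0, "grip": 0.7}, {"offset": [-36, -104, -30], "twist": 0, "grip": 0.7}, {"offset": [-45, -130, -30], "twist": 0, "grip": 0.7}]}}

```text
time: 57.12
tool_pos: [0.5392, -0.1512, 0.2991]
tool_rot: [-0.0, 1.0, 0.006, 0.0]
contact_force: [0.3, -0.8, 0.2]
gripper_width: 0.7
```

Emit:
{"op": "play_rows", "data": {"increments": [{"offset": [-9, -26, 0], "twist": 0, "grip": 0.7}, {"offset": [-18, -52, 0], "twist": 0, "grip": 0.7}, {"offset": [-27, -78, 0], "twist": 0, "grip": 0.7}, {"offset": [-36, -104, 0], "twist": 0, "grip": 0.7}, {"offset": [-45, -130, 0], "twist": 0, "grip": 0.7}]}}

```text
time: 57.53
tool_pos: [0.4925, -0.0217, 0.2989]
tool_rot: [-0.0, 1.0, 0.006, -0.0]
contact_force: [-0.4, 0.2, -0.2]
gripper_width: 0.699
```

```bash
python3 fits2.py | grep gouge; python3 go.py .3995 .2352 .30 -.15
python3 - <<'E'
from h import *
for q in ["scraper","knife","gouge"]:
  for c in("top","side"):
    for d in manip.tip_of(q,c)[:2]: print("tip",q,c,round(d["p"],2),w(c,d["xyz"]).round(4))
E
```

```text
top gouge handle [ 0.397   0.2355 -0.1297 59.7331 34.7707]
side gouge handle [ 0.3937  0.2162 -0.0997 60.548  56.9659]
j [-0.19 -0.18  2.02  0.    1.31  1.36]
t 57.6 pos [ 0.4919 -0.0203  0.2985] yaw 0.016 off [ -88.2 -257.    -1.1] twist 0.166 F [ 0.1 -0.8  0.6] w 0.702
tip scraper top 0.59 [0.6252 0.1984 0.0097]
tip scraper top 0.4 [7.268e-01 1.360e-02 7.000e-04]
tip scraper side 0.58 [ 0.6023 -0.166   0.0172]
tip scraper side 0.46 [ 0.6067 -0.2829  0.0197]
tip knife top 0.87 [ 0.6092 -0.281   0.0169]
tip knife side 0.84 [ 0.6081 -0.2851  0.019 ]
tip knife side 0.31 [0.6242 0.167  0.0047]
tip gouge top 0.62 [ 0.429   0.2364 -0.0005]
tip gouge side 0.84 [ 0.4268  0.2336 -0.0008]
```

Emit:
{"op": "play_rows", "data": {"increments": [{"offset": [-9, -26, 0], "twist": 0, "grip": 0.7}, {"offset": [-18, -52, 0], "twist": 0, "grip": 0.7}, {"offset": [-27, -78, 0], "twist": 0, "grip": 0.7}, {"offset": [-36, -104, 0], "twist": 0, "grip": 0.7}, {"offset": [-45, -130, 0], "twist": 0, "grip": 0.7}]}}

```text
time: 58.35
tool_pos: [0.4465, 0.1068, 0.2992]
tool_rot: [-0.0, 1.0, 0.005, 0.0]
contact_force: [0.9, 1.0, -0.4]
gripper_width: 0.701
```

Emit:
{"op": "play_rows", "data": {"increments": [{"offset": [-15, -42, 0], "twist": 0.08, "grip": 0.7}, {"offset": [-29, -84, 0], "twist": 0.166, "grip": 0.7}, {"offset": [-43, -127, 0], "twist": 0.166, "grip": 0.7}, {"offset": [-43, -127, 25], "twist": 0.166, "grip": 0.7}, {"offset": [-43, -127, 45], "twist": 0.166, "grip": 0.7}]}}

```text
time: 58.77
tool_pos: [0.4019, 0.2352, 0.2547]
tool_rot: [-0.001, 0.997, -0.075, 0.001]
contact_force: [0.3, -0.7, -0.4]
gripper_width: 0.704
```

Emit:
{"op": "play_rows", "data": {"increments": [{"offset": [0, 0, 15], "twist": 0, "grip": 0.7}, {"offset": [0, 0, 30], "twist": 0, "grip": 0.7}, {"offset": [0, 0, 30], "twist": 0, "grip": 0.7}, {"offset": [0, 0, 30], "twist": 0, "grip": 0.7}, {"offset": [0, 0, 30], "twist": 0, "grip": 0.7}]}}

```text
time: 59.18
tool_pos: [0.4028, 0.2328, 0.225]
tool_rot: [-0.0, 0.997, -0.077, 0.001]
contact_force: [0.2, -0.4, 0.2]
gripper_width: 0.703
```

```bash
python3 go.py .3995 .2352 .185 -.145
```

```text
j [ 0.36 -0.15  2.13 -0.    1.16  2.09]
t 59.2 pos [0.4028 0.2328 0.225 ] yaw -0.154 off [-3.6 -1.9 40. ] twist -0.009 F [ 0.2 -0.4  0.2] w 0.703
```

Emit:
{"op": "play_rows", "data": {"increments": [{"offset": [-3.5, -2, 13], "twist": -0.009, "grip": 0.7}, {"offset": [-3.5, -2, 26], "twist": -0.009, "grip": 0.7}, {"offset": [-3.5, -2, 36], "twist": -0.009, "grip": 0.7}, {"offset": [-3.5, -2, 40], "twist": -0.009, "grip": 0.7}, {"offset": [-3.5, -2, 40], "twist": -0.009, "grip": 0.7}]}}

```text
time: 59.6
tool_pos: [0.3988, 0.2353, 0.1837]
tool_rot: [0.0, 0.997, -0.072, -0.0]
contact_force: [-0.0, 0.0, 0.0]
gripper_width: 0.702
```

Emit:
{"op": "play_rows", "data": {"increments": [{"offset": [0, 0, 0], "twist": 0, "grip": 0.7}, {"offset": [0, 0, 0], "twist": 0, "grip": 0}, {"offset": [0, 0, 0], "twist": 0, "grip": 0}, {"offset": [0, 0, 0], "twist": 0, "grip": 0}, {"offset": [0, 0, 0], "twist": 0, "grip": 0}]}}

```text
time: 60.02
tool_pos: [0.3994, 0.2358, 0.1853]
tool_rot: [-0.0, 0.997, -0.072, 0.001]
contact_force: [0.5, 0.1, 4.1]
gripper_width: 0.355
```

Emit:
{"op": "play_rows", "data": {"increments": [{"offset": [0, 0, 0], "twist": 0, "grip": 0}, {"offset": [0, 0, 0], "twist": 0, "grip": 0}, {"offset": [0, 0, 0], "twist": 0, "grip": 0}, {"offset": [0, 0, 0], "twist": 0, "grip": 0}]}}

```text
time: 60.35
tool_pos: [0.3995, 0.2358, 0.1853]
tool_rot: [-0.0, 0.997, -0.072, 0.001]
contact_force: [-0.4, 0.3, 6.5]
gripper_width: 0.353
```

```bash
python3 go.py .5814 -.2218 .26 .0125
```

```text
j [ 0.37 -0.08  2.14 -0.    1.08  2.09]
t 60.4 pos [0.3995 0.2358 0.1853] yaw -0.144 off [245.9 426.6 -74.7] twist -0.157 F [-0.4  0.3  6.5] w 0.353
```

Emit:
{"op": "play_rows", "data": {"increments": [{"offset": [0, 0, -20], "twist": 0, "grip": 0}, {"offset": [0, 0, -50], "twist": 0, "grip": 0}, {"offset": [0, 0, -80], "twist": 0, "grip": 0}, {"offset": [0, 0, -95], "twist": 0, "grip": 0}, {"offset": [0, 0, -95], "twist": 0, "grip": 0}]}}

```text
time: 60.77
tool_pos: [0.4001, 0.2361, 0.2835]
tool_rot: [-0.002, 0.997, -0.072, 0.004]
contact_force: [0.2, -0.3, 0.2]
gripper_width: 0.353
```

Emit:
{"op": "play_rows", "data": {"increments": [{"offset": [15, 25, 0], "twist": 0, "grip": 0}, {"offset": [32, 55, 0], "twist": 0, "grip": 0}, {"offset": [49, 85, 0], "twist": 0, "grip": 0}, {"offset": [66, 115, 0], "twist": 0, "grip": 0}, {"offset": [82, 142, 0], "twist": 0, "grip": 0}]}}

```text
time: 61.18
tool_pos: [0.4591, 0.0815, 0.2773]
tool_rot: [0.0, 0.997, -0.072, -0.001]
contact_force: [0.3, 0.2, -0.5]
gripper_width: 0.357
```

Emit:
{"op": "play_rows", "data": {"increments": [{"offset": [16, 28, 0], "twist": 0, "grip": 0}, {"offset": [33, 57, 0], "twist": 0, "grip": 0}, {"offset": [50, 86, 0], "twist": 0, "grip": 0}, {"offset": [67, 115, 0], "twist": 0, "grip": 0}, {"offset": [82, 142, 0], "twist": 0, "grip": 0}]}}

```text
time: 61.6
tool_pos: [0.5201, -0.0709, 0.2771]
tool_rot: [-0.0, 0.997, -0.072, -0.001]
contact_force: [1.1, -0.1, -0.4]
gripper_width: 0.353
```

Emit:
{"op": "play_rows", "data": {"increments": [{"offset": [20, 34, 0], "twist": -0.08, "grip": 0}, {"offset": [40, 69, 0], "twist": -0.157, "grip": 0}, {"offset": [60, 104, 0], "twist": -0.157, "grip": 0}, {"offset": [82, 142, 0], "twist": -0.157, "grip": 0}, {"offset": [82, 142, 0], "twist": -0.157, "grip": 0}]}}

```text
time: 62.02
tool_pos: [0.5818, -0.2268, 0.2772]
tool_rot: [0.001, 1.0, 0.004, -0.0]
contact_force: [-0.3, -0.2, 0.6]
gripper_width: 0.354
```

Emit:
{"op": "play_rows", "data": {"increments": [{"offset": [0, 0, 15], "twist": 0, "grip": 0}, {"offset": [0, 0, 30], "twist": 0, "grip": 0}, {"offset": [0, 0, 45], "twist": 0, "grip": 0}, {"offset": [0, 0, 50], "twist": 0, "grip": 0}, {"offset": [0, 0, 50], "twist": 0, "grip": 0}]}}

```text
time: 62.43
tool_pos: [0.5796, -0.2205, 0.2255]
tool_rot: [-0.002, 1.0, 0.006, -0.003]
contact_force: [0.1, 0.5, 0.2]
gripper_width: 0.354
```

Emit:
{"op": "play_rows", "data": {"increments": [{"offset": [0, 0, 0], "twist": 0, "grip": 0}, {"offset": [0, 0, 0], "twist": 0, "grip": 0}, {"offset": [0, 0, 0], "twist": 0, "grip": 0}]}}

```text
time: 62.68
tool_pos: [0.5815, -0.2215, 0.2304]
tool_rot: [0.001, 1.0, 0.007, 0.001]
contact_force: [0.4, -0.3, -0.4]
gripper_width: 0.351
```

```bash
python3 go.py .5814 -.2218 .2135 .0125
```

```text
j [-0.48  0.21  1.75 -0.    1.18  1.07]
t 62.7 pos [ 0.5815 -0.2215  0.2304] yaw 0.013 off [-0.1  0.3 16.9] twist 0.001 F [ 0.4 -0.3 -0.4] w 0.351
```

Contact with the foam top would be at 0.2113, the floor at 0.2013.

Emit:
{"op": "play_rows", "data": {"increments": [{"offset": [0, 0.3, 6], "twist": 0, "grip": 0}, {"offset": [0, 0.3, 12], "twist": 0, "grip": 0}, {"offset": [0, 0.3, 17], "twist": 0, "grip": 0}, {"offset": [0, 0.3, 18], "twist": 0, "grip": 0}, {"offset": [0, 0.3, 18], "twist": 0, "grip": 0}]}}

```text
time: 63.1
tool_pos: [0.5809, -0.2216, 0.2104]
tool_rot: [-0.0, 1.0, 0.006, -0.0]
contact_force: [0.2, -0.5, -0.3]
gripper_width: 0.35
```

Emit:
{"op": "play_rows", "data": {"increments": [{"offset": [0, 0, 1], "twist": 0, "grip": 0}, {"offset": [0, 0, 3], "twist": 0, "grip": 0}, {"offset": [0, 0, 5], "twist": 0, "grip": 0}, {"offset": [0, 0, 5], "twist": 0, "grip": 0}, {"offset": [0, 0, 5], "twist": 0, "grip": 0}]}}

```text
time: 63.52
tool_pos: [0.5809, -0.2217, 0.2059]
tool_rot: [-0.0, 1.0, 0.006, -0.0]
contact_force: [0.2, 0.8, -0.6]
gripper_width: 0.357
```

Emit:
{"op": "play_rows", "data": {"increments": [{"offset": [0, 0, 1], "twist": 0, "grip": 0}, {"offset": [0, 0, 3], "twist": 0, "grip": 0}, {"offset": [0, 0, 5], "twist": 0, "grip": 0}, {"offset": [0, 0, 6.5], "twist": 0, "grip": 0}, {"offset": [0, 0, 6.5], "twist": 0, "grip": 0}]}}

```text
time: 63.93
tool_pos: [0.5813, -0.2219, 0.2013]
tool_rot: [-0.0, 1.0, 0.006, -0.0]
contact_force: [-5.3, 2.0, 9.0]
gripper_width: 0.353
```

Emit:
{"op": "play_rows", "data": {"increments": [{"offset": [0, 0, 0], "twist": 0, "grip": 0}, {"offset": [0, 0, -2], "twist": 0, "grip": 0.5}, {"offset": [0, 0, -2], "twist": 0, "grip": 0.5}, {"offset": [0, 0, -2], "twist": 0, "grip": 0.5}, {"offset": [0, 0, -25], "twist": 0, "grip": 0.5}]}}

```text
time: 64.35
tool_pos: [0.5789, -0.2207, 0.2193]
tool_rot: [-0.002, 1.0, 0.006, -0.004]
contact_force: [-0.9, 0.0, -0.4]
gripper_width: 0.499
```

Emit:
{"op": "play_rows", "data": {"increments": [{"offset": [0, 0, -30], "twist": 0, "grip": 0.5}, {"offset": [0, 0, -70], "twist": 0, "grip": 0}, {"offset": [-40, 0, -90], "twist": 0, "grip": 0}, {"offset": [-80, 0, -90], "twist": 0, "grip": 0}, {"offset": [-120, 0, -90], "twist": 0, "grip": 0}]}}

```text
time: 64.77
tool_pos: [0.4606, -0.2235, 0.3169]
tool_rot: [0.001, 1.0, 0.007, 0.002]
contact_force: [-0.6, -0.8, 1.2]
gripper_width: -0.001
```

Emit:
{"op": "play_rows", "data": {"increments": [{"offset": [-20, -40, 0], "twist": 0, "grip": 0}, {"offset": [-40, -80, 0], "twist": 0, "grip": 0}, {"offset": [-60, -120, 0], "twist": 0, "grip": 0}, {"offset": [-80, -150, 0], "twist": 0, "grip": 0}, {"offset": [-80, -150, 0], "twist": 0, "grip": 0}]}}

```text
time: 65.18
tool_pos: [0.376, -0.0707, 0.3129]
tool_rot: [-0.001, 1.0, 0.008, -0.001]
contact_force: [-0.9, -0.9, 0.4]
gripper_width: -0.0
```

```bash
python3 go.py .4 0 .3 .0125
python3 - <<'E'
from h import *
f=snap("side","s13.png"); g=snap("top","t13.png")
A=cv2.resize(f[225:305,268:368],(500,400),interpolation=2); B=cv2.resize(rect("top",g,.609,-.222,.035,.6,400),(400,400))
C=cv2.resize(f[130:205,270:345],(400,200*1+0),interpolation=2)[:0]
cv2.imwrite("pics/s13c.png",np.hstack([A[:,:400],B]))
for q in ["scraper","knife","gouge","block1","stop_face"]:
  for c in("top","side"):
    for d in manip.tip_of(q,c)[:5]:
      if d["p"]>.4: print("tip",q,c,round(d["p"],2),w(c,d["xyz"]).round(4))
E
```

```text
j [-0.38 -0.52  2.25  0.    1.42  1.17]
t 65.2 pos [ 0.376  -0.0707  0.3129] yaw 0.016 off [ 25.1 -70.2  13. ] twist 0.004 F [-0.9 -0.9  0.4] w -0.0
tip scraper top 0.85 [ 0.6026 -0.1625  0.019 ]
tip scraper side 0.98 [ 0.603  -0.1658  0.0168]
tip knife top 0.85 [ 0.6096 -0.2774  0.0142]
tip knife top 0.73 [0.6624 0.4478 0.0013]
tip knife side 0.64 [ 0.6078 -0.2835  0.0197]
tip gouge top 0.9 [ 0.6111 -0.2168  0.0123]
tip gouge side 0.65 [ 0.6073 -0.2217  0.0157]
tip block1 top 0.92 [0.6271 0.198  0.0112]
tip block1 top 0.84 [0.6278 0.1422 0.0127]
tip block1 top 0.81 [0.6271 0.171  0.008 ]
tip block1 top 0.72 [0.7278 0.0134 0.003 ]
tip block1 top 0.66 [0.6206 0.223  0.0087]
tip block1 side 0.61 [ 0.6097 -0.2848  0.0173]
tip block1 side 0.59 [0.6166 0.2202 0.0103]
tip stop_face top 0.71 [0.6233 0.2355 0.0105]
```

View pics/s13c.png

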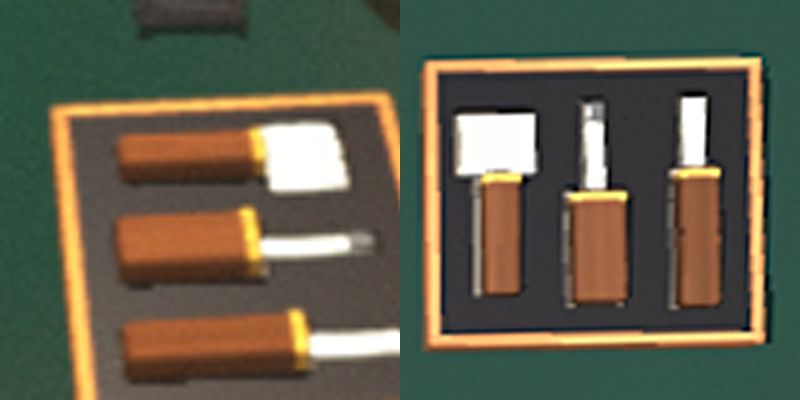

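```bash
python3 -c "
from plant import manip
s=manip.state(); print(s['time'],s['contact_force'],s['joint_vel']); print(manip.job_done())"
```

```text
65.7833 [ 0.94916146  0.09175244 -0.24201823] [ 0.00492078 -0.00628228  0.00490854 -0.00189666  0.00102801  0.00159364]
the job is handed in; nothing more can be done
None
```

I handed the job in at 65.8 s. All four blocks are in the rack with the stop closed up against them, and all three tools are pressed into their own pockets. The hand-in reports no verdict.

**Rack**
- I drew the stop back by its tab, stood the blocks in, and pushed the stop up until the push force rose to about 18 N.
- The third block first landed on a side lip and leaned over. I regripped it and set it straight.
- The picture taken after the push shows four upright blocks touching each other, the wall and the stop. The network's last readings put the stop face 12.5 mm past the last block's centre; the limit is 15.5 mm.
- The fourth block sits about 5 mm to one side of the other three. The lips should keep every block within about 3 mm of the middle line, and 8 mm is allowed.

**Tools**
- The scraper needed a small search before it dropped in. The knife and gouge went in first time.
- All three stopped at the height expected for the pocket floor, to within about 0.2 mm. The last picture shows each in its own pocket.

**Readings that disagreed**
- The two cameras differed by 2–4 mm in x; I used the average, and the fits agreed with it.
- The networks put the scraper about 5 mm short in x. By height it is seated, and the pocket's 2 mm clearance would not allow that much, so I took it as network error.
- I did not measure the bystanders at the end. No bystander contact showed in the forces or pictures.

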